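# Lock the embossing die with the long socket key

## Task

Lock the embossing die in the green clamp block: take the long socket key from its wooden stand, lower it down the deep bore until its socket sits fully on the square nut at the bottom, and turn the nut clockwise (seen from above) until it comes to its stop and the red jaw is hard against the die. Then lift the key out, stand it gently back in its wooden stand without dropping it, and leave the other tools where they are.

Things in the scene. Friction and masses are not known exactly. Their poses are not given: they have to be found in the camera images.
- key: Loose long socket key, 172 mm, 0.25 to 0.5 kg, upright in its stand, socket down. Origin: centre of the socket's open lower end; z up the key. Dark steel socket 25 mm long, 45 mm over its corners; square opening 25.5 mm across flats, flats facing the key's x and y, 15 mm deep. Shaft 18 mm diameter to z = 115 mm. Fully on the nut, its origin is 2 mm above the bore's floor.
- key_grip (a point): Centre of the key's dark square handle, 140 mm above the key's origin: 28 x 28 mm, 50 mm tall, faces square to the key's x and y, to be gripped any of the four ways. A 22 mm brass cap on it ends 32 mm above this point. Released on the nut the key stands by itself and can be re-gripped a quarter turn back.
- press: Green clamp block, fixed to the bench. Origin: centre of the underside of its tower, below the bore; z up. Tower 84 x 84 mm, 95 mm tall; a low bed (30 mm high, 76 mm wide) runs from it along the block's own +x to 134 mm and carries the red jaw, a steel die with a brass face (top at 74 mm) and a green back stop.
- bore_mouth (a point): Centre of the mouth of the vertical round bore in the top of the tower, 95 mm above the bench. The bore is 50 mm in diameter and 80 mm deep.
- nut_base (a point): On the nut's axis at the bore's floor, 15 mm above the bench; turns with the nut, x and y square to the nut's flats. Brass nut, square, 22 mm across flats, straight for 12 mm, then tapering to a 12 mm square top 17 mm above the floor. The socket drops over it when the flats agree within about 8 degrees, at any of the four quarter turns.
- nut (a joint): Angle of the nut (rad), growing clockwise seen from above. It starts at 0 to 0.7 and comes to a solid stop at 2.2; a steady drag of about 0.12 N m holds it where it is left. The socket's slack lets the key turn up to about 0.3 rad before the nut follows.
- jaw_face (a point): Middle of the top edge of the red jaw's front face (65 mm above the bench). The jaw moves along the block's +x by 5 mm per radian of the nut; its gap to the die is 11 mm at angle 0 and closed at the stop.
- stand: The wooden stand, fixed to the bench, 86 x 86 x 42 mm, with a round hole of 58 mm diameter, 32 mm deep. Origin: centre of its underside.
- stand_floor (a point): Centre of the floor of the stand's hole, 10 mm above the bench: the key's lower end rests here when the key stands in its stand.
- maul: Bystander: a maul standing on its white head, 66 mm wide, with a dark handle, 190 mm tall in all. Origin: centre of its underside. Leave it.
- rivet_tin: Bystander: a small amber jar of rivets, 60 mm diameter, 45 mm tall. Origin: centre of its underside. Leave it.
- stamp_rack: Bystander: a light wooden block 60 x 110 x 35 mm with eight steel stamps standing in it, up to 105 mm tall. Origin: centre of its underside. Leave it.
- awl: Bystander: an awl with a dark wooden handle, 160 mm long, lying beyond the work. Origin: the middle of its underside. Leave it.
Mind the look-alikes: they are no part of the job. Leave any purple or turquoise look-alike of the stand alone.

How it is judged:
By the outcome, as a careful person would: the job done as asked, in the order asked, and still so for the second after the job is handed in, with the robot touching nothing.
It also fails if it takes over 61 s, if anything falls off the work surface, if the arm or the gripper's body presses on something with over 40 N, if the wrist force passes 120 N, or if a joint passes its speed limit or range.

## Robot

A 7-joint arm with a two-finger parallel gripper is mounted at the origin on the work surface. World frame = base frame: x ahead of the robot, y to its left, z up, the work surface at z = 0. Lengths are in m, angles in rad, forces in N, time in s.
With the tool pointing down it reaches from about 0.35 to 0.9 m from the base axis. Payload 8.1 kg.
Tool frame: the origin (TCP) lies at the very end of the fingers, on their centre line; the grasp point (between the pads) lies 19 mm behind it (env.pinch_z is the distance from the TCP to the grasp point, in m); z points along the fingers, x is the direction in which the jaws open and shut, and the axes are right-handed (so a half turn about z gives the same grasp; the last joint's range is limited). The gripper opens to 85 mm and grips with 20 to 120 N. Pads are 22 mm wide; open, the fingers measure 114 mm over their backs; the gripper's body (76 mm by 85 mm) begins 54 mm behind the grasp point. The pads swing forward as they close: fully open they stand 13 mm farther back than shut.
Start: joints at [1.163, 0.434, 0.025, 1.573, -0.012, 1.134, -0.075], TCP at [0.188, -0.596, 0.231] pointing down, gripper open.
Joint ranges: [-2.62, 2.62], [-0.44, 2.09], [-1.27, 1.32], [0.08, 2.57], [-1.32, 4.46], [0.12, 2], [-2.74, 2.74]. Speed limits (rad/s): [2.22, 2.22, 3.01, 3.01, 3.14, 3.14, 3.14].

## Interface

Orientations are given as [roll, pitch, yaw] about the fixed x, y, z axes, in that order (R = Rz(yaw) Ry(pitch) Rx(roll)).
In Python, from plant import env gives the robot as it stands.
- The arm moves only by the tool play_rows, never from a script. Its argument "increments" is a list of rows, each a list of 7 numbers: the shift along the tool's x, y, z in mm, then the turn, a rotation vector about the tool's x, y, z in rad, then the closure, from 0 (fully open) to 1 (shut). A call has exactly 8 rows; each row is the pose to reach, as a shift and turn from the pose commanded when the call began, along the tool's axes at that moment; what a row does not reach only later rows make up. A row lasts 1/12 s, in which the tool goes at most 41.7 mm and 7.16 degrees, less where a joint would pass 70% of its speed; a pose out of reach is approached as far as the arm can. A call with a gripper value outside its range is refused whole. The fingers move at their own pace and stop on an object; "squeeze" is the grip in N (left out, the last holds). Time passes only in rows, so rows that repeat a pose let the fingers close, or fill a call up. It gives the time, the measured TCP pose, the force and the opening at its end, in the units of the state.
- env.observe(): the state, without advancing time (a new reading comes with each control period).
- env.grab_frame(name): name is "side" or "top"; returns the picture (420x560x3 uint8, red, green, blue); there is no depth.
- env.camera_model(name): a dict with "fx", "fy", "cx", "cy" (pixels), "k1" (the pictures are not rectified: a ray, as slopes to the right and down, at radius r is drawn at 1 + k1 r^2 times it, then the intrinsics apply), "origin" and "rotation" of the camera in the world. Camera axes: x right, y up, looking along -z (the intrinsics and any distortion apply to the point x, -y, -z); pixel columns grow to the right and rows downward; lengths in m; the calibration is good to about 2 mm. A picture is of the moment at which its call begins. camera_model takes no time and is no camera call.
- env.finish_job(): hands the job in, once; it reports no verdict.
The state is a dict: "time_s": time; "qpos": joint angles; "qd": joint speeds; "joint_efforts": joint torques, N m; "tcp_pos": TCP position; "tcp_rot": TCP orientation; "wrist_force": force on the tool from outside, world axes, zero at the start; "wrist_torque": the same for the moment, N m; "grip_width": finger opening in m.
Only numpy, scipy, OpenCV 4.12 (cv2) and the standard library are available. Lean on these libraries where they do the work, as an engineer would, in place of code of your own. Each camera call takes 0.05 s, during which the arm holds its last target.

## Working session

There is one attempt and no reset: what is moved stays moved. The work goes in short steps, Python scripts to look and compute and a tool call to move; the robot and the scene stay as the last step left them, time stands still between calls to the robot, and variables do not carry over. Pictures are saved under pics/ and viewed, and the job is handed in when it is done.

Besides the shell and the picture viewer there is one more tool, called after "Request:" as a command line: name --pt "numbers of a row" for each row, then --argument value for the rest. play_rows: Moves the arm, as the interface text tells. Its arguments: {"type":"object","properties":{"increments":{"type":"array","items":{"type":"array","items":{"type":"number"}}},"squeeze":{"type":"number"}},"required":["increments"]}

```bash
mkdir -p pics; ls
python3 - <<'E'
from plant import env
import cv2
for n in("side","top"):
    f=env.grab_frame(n); cv2.imwrite(f"pics/{n}0.png",cv2.cvtColor(f,cv2.COLOR_RGB2BGR)); print(n,env.camera_model(n))
print(env.observe(),env.pinch_z)
E
```

```text
pics
side {'fx': 416.08353403828505, 'fy': 416.08353403828505, 'cx': 273.4806852001756, 'cy': 211.47078007359113, 'k1': 0.0023532619767966606, 'origin': array([ 0.41890031, -0.65811247,  0.8047774 ]), 'rotation': array([ 0.79187528,  0.00874303, -0.21736757])}
top {'fx': 396.96169443939, 'fy': 396.96169443939, 'cx': 276.8026157441327, 'cy': 210.5700370409064, 'k1': -0.06863244439581796, 'origin': array([ 0.34619608, -0.01418418,  1.22779287]), 'rotation': array([ 0.20986111,  0.00457594, -1.51217558])}
{'time_s': 0.1, 'qpos': array([ 1.16337661,  0.43514532,  0.02497596,  1.57400174, -0.01160635,
        1.13400636, -0.07513504]), 'qd': array([-0.00175989, -0.00226655, -0.00108081, -0.00248153, -0.00033671,
       -0.00086048,  0.00197048]), 'joint_efforts': array([ 4.18136871e-03, -6.71763611e+01,  1.02897506e+00, -3.16903818e+01,
        1.58540101e-02,  7.11920962e-03, -3.06389018e-05]), 'tcp_pos': array([ 0.18739019, -0.59577109,  0.23061113]), 'tcp_rot': array([ 3.14146860e+00,  1.41022859e-03, -1.26608594e+00]), 'wrist_force': array([ 0.1516629 , -0.08232066, -0.39614029]), 'wrist_torque': array([-0.0141859 , -0.02017309, -0.01518713]), 'grip_width': 0.08561762050190265} 0.0187
```

View pics/side0.png

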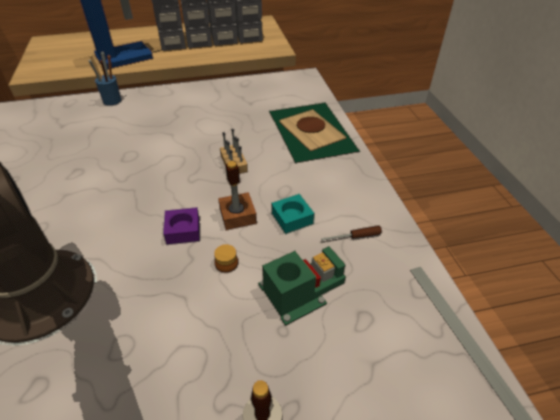

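View pics/top0.png

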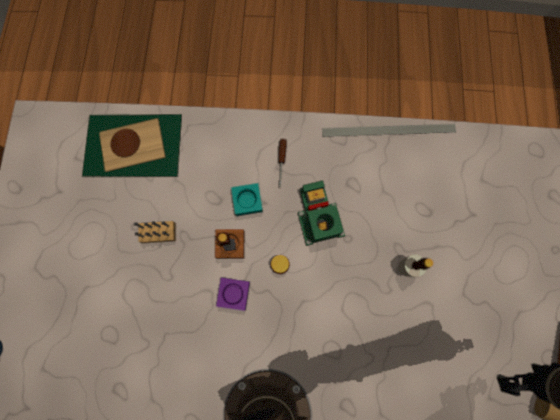

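The side view shows the key in the brown stand at about (236,195), the press at (290,275), the purple stand look-alike at (182,225), the turquoise one at (293,212), and the maul at (262,395). In the top view the key's cap is at (223,238), the bore at (323,223), and the maul at (418,264).

```bash
cat > h.py <<'E'
import numpy as np, cv2
from scipy.spatial.transform import Rotation as R
from plant import env
def cam(n):
    m=env.camera_model(n); return m,R.from_euler('xyz',m['rotation']).as_matrix(),np.array(m['origin'])
def ray(n,u,v):
    m,Rm,o=cam(n); K=np.array([[m['fx'],0,m['cx']],[0,m['fy'],m['cy']],[0,0,1]])
    p=cv2.undistortPoints(np.array([[[u,v]]],float),K,np.array([m['k1'],0,0,0.]))[0,0]
    d=Rm@np.array([p[0],-p[1],-1]); return o,d/np.linalg.norm(d)
def onz(n,u,v,z):
    o,d=ray(n,u,v); return o+d*(z-o[2])/d[2]
def proj(n,P):
    m,Rm,o=cam(n); c=Rm.T@(np.array(P)-o); x,y=c[0]/-c[2],-c[1]/-c[2]
    s=1+m['k1']*(x*x+y*y); return np.array([m['fx']*x*s+m['cx'],m['fy']*y*s+m['cy']])
def tri(a,b):
    o1,d1=ray('side',*a);o2,d2=ray('top',*b)
    A=np.stack([d1,-d2],1);t=np.linalg.lstsq(A,o2-o1,rcond=None)[0]
    p,q=o1+t[0]*d1,o2+t[1]*d2
    return (p+q)/2,np.linalg.norm(p-q)
def save(n,name,box=None,s=1):
    f=cv2.cvtColor(env.grab_frame(n),cv2.COLOR_RGB2BGR); cv2.imwrite(f'pics/{name}_raw.png',f)
    crop(f,name,box,s); return f
def crop(f,name,box,s):
    if box: f=f[box[1]:box[3],box[0]:box[2]]
    cv2.imwrite(f'pics/{name}.png',cv2.resize(f,None,fx=s,fy=s,interpolation=cv2.INTER_CUBIC))
E
python3 - <<'E'
from h import *
s=cv2.imread('pics/side0.png');t=cv2.imread('pics/top0.png')
crop(s,'c1',(205,120,285,240),5)
crop(t,'c2',(205,215,255,270),10)
crop(t,'c3',(290,175,350,250),8)
crop(s,'c4',(250,235,350,325),6)
print(tri((237,205),(230,244)),onz('top',323,220,.095))
E
```

```text
(array([0.48832342, 0.14015019, 0.04497852]), np.float64(0.002672186670729373)) [ 0.56653915 -0.13046087  0.095     ]
```

View pics/c1.png

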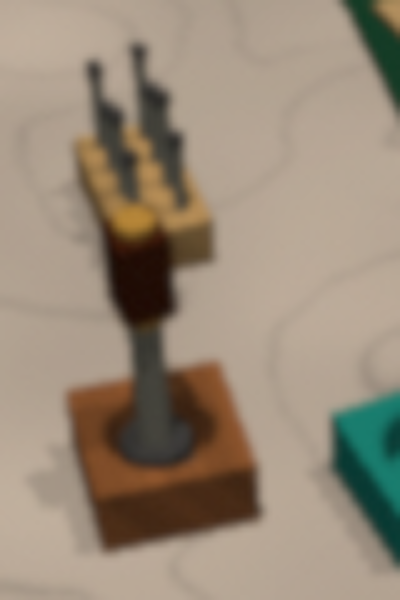

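View pics/c2.png

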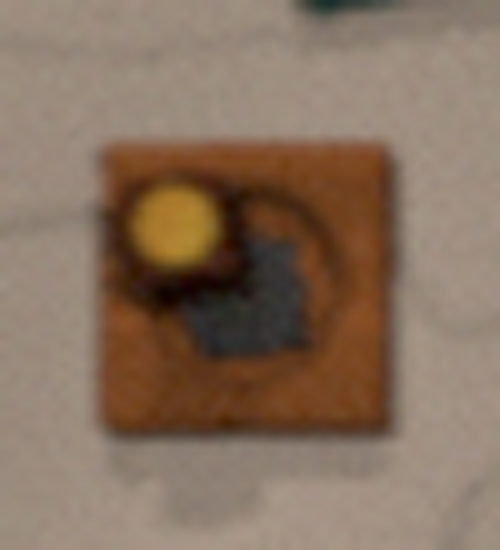

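View pics/c3.png

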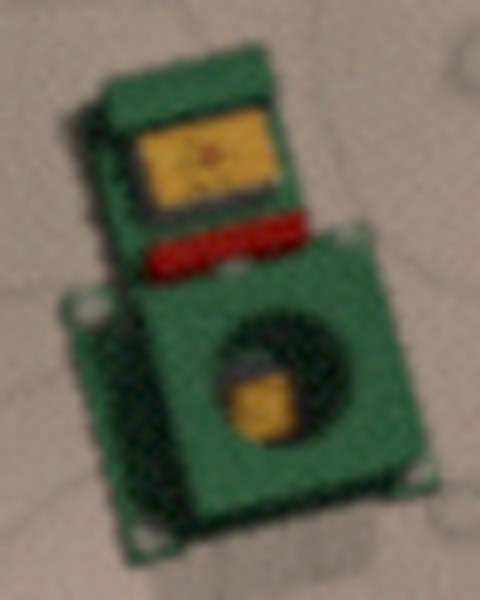

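View pics/c4.png

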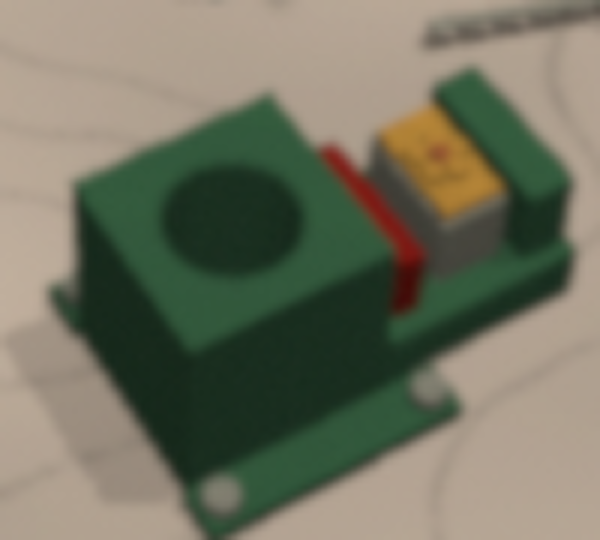

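The close crop shows the key (brass cap, dark square handle, grey shaft) in the brown wooden stand. That makes it my choice over the maul (white head) and the rack stamps. The nut is visible down the bore at about (323,225). Next I'll average frames and measure.

Run:
```python
from h import *
for n in('top','side'):
    a=np.mean([env.grab_frame(n).astype(float) for _ in range(6)],0)
    np.save(f'{n}avg.npy',a)
    f=cv2.cvtColor(np.clip(a,0,255).astype(np.uint8),cv2.COLOR_RGB2BGR); cv2.imwrite(f'pics/{n}avg.png',f)
    f2=np.clip(f.astype(float)*2.2,0,255).astype(np.uint8)
    if n=='top':
        crop(f2,'d2',(212,225,252,265),15); crop(f2,'d3',(302,200,347,245),13)
    else: crop(f2,'d1',(215,150,260,240),6);
```

```text
(no output)
```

View pics/d2.png

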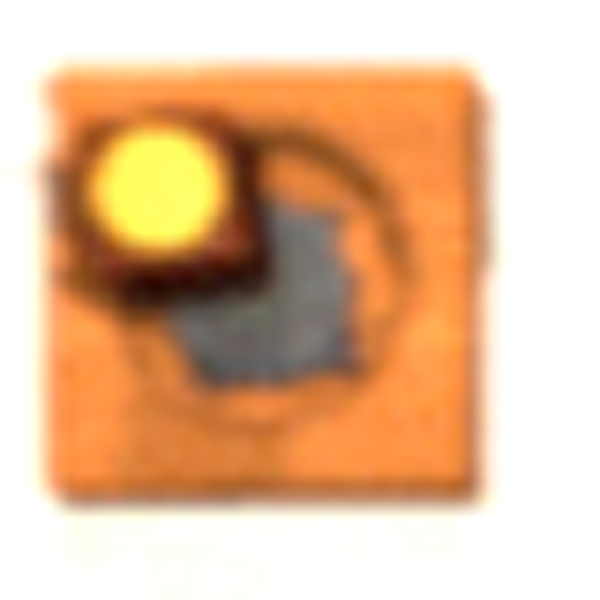

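View pics/d3.png

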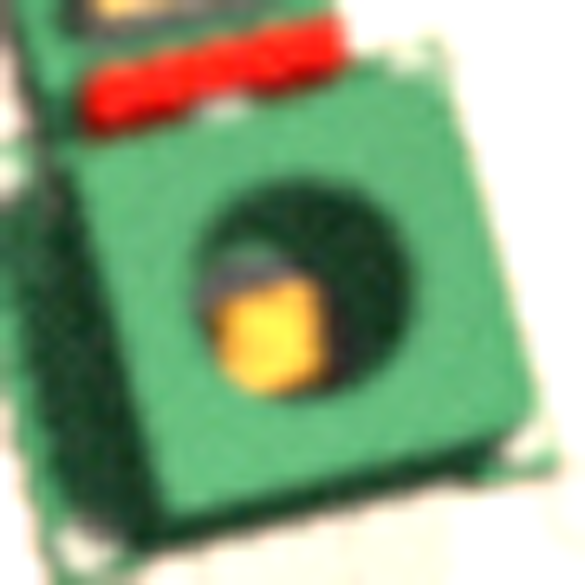

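View pics/d1.png

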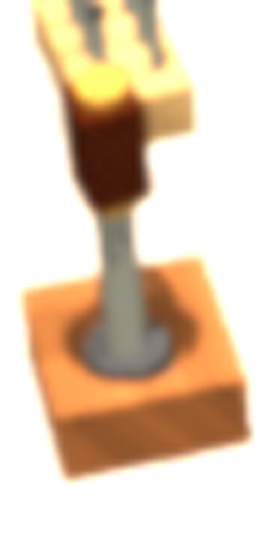

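Run:
```python
from h import *
T=cv2.imread('pics/topavg.png');S=cv2.imread('pics/sideavg.png')
def mask(img,box,lo,hi):
    h=cv2.cvtColor(img,cv2.COLOR_BGR2HSV);m=cv2.inRange(h,lo,hi);z=np.zeros_like(m);x0,y0,x1,y1=box;z[y0:y1,x0:x1]=m[y0:y1,x0:x1];return z
def cen(m): ys,xs=np.nonzero(m);return xs.mean(),ys.mean(),len(xs)
for p in [(222,237),(231,251),(216,231),(323,226),(303,225),(318,204),(316,195)]: print(p,cv2.cvtColor(T,cv2.COLOR_BGR2HSV)[p[1],p[0]])
ct=cen(mask(T,(212,228,235,250),(18,120,110),(35,255,255)));cs=cen(mask(S,(222,150,245,175),(18,120,110),(35,255,255)))
print('cap',ct,cs,onz('top',*ct[:2],.182),onz('side',*cs[:2],.182),tri(cs[:2],ct[:2]))
# stand top
def pl(n,L,z): 
    return np.array([onz(n,*p,z)[:2] for p in L])
d2=lambda x,y:(212+x/15-.5+.5/15,225+y/15-.5+.5/15)
d3=lambda x,y:(302+x/13-.5,200+y/13-.5)
c=pl('top',[d2(52,72),d2(478,68),d2(478,492),d2(58,498)],.042);print('stand',c,c.mean(0))
def ang(n,a,b,z): 
    v=onz(n,*b,z)-onz(n,*a,z);return np.degrees(np.arctan2(v[1],v[0])),np.linalg.norm(v)
print('standang',ang('top',d2(52,72),d2(478,68),.042),ang('top',d2(478,68),d2(478,492),.042))
print('sock',ang('top',d2(200,385),d2(355,370),.035),ang('top',d2(340,215),d2(358,365),.035))
print('handle',ang('top',d2(125,297),d2(265,275),.125),ang('top',d2(240,120),d2(268,265),.15),)
c4=lambda x,y:(250+x/6-.4,235+y/6-.4)
L=[c4(78,185),c4(270,95),c4(395,253),c4(192,352)];a=pl('side',L,.095);print('press side',a,a.mean(0))
L=[d3(75,160),d3(435,60),d3(535,410),d3(170,515)];a=pl('top',L,.095);print('press top',a,a.mean(0))
print('pressang',[ang('top',L[i],L[(i+1)%4],.095) for i in range(4)])
print('bore side',onz('side',*c4(233,220),.095),'bore top',onz('top',*d3(305,288),.095))
m=mask(T,(315,217,332,234),(15,100,60),(40,255,255));print('nut',cen(m),onz('top',*cen(m)[:2],.03))
print('nut edges',ang('top',d3(215,305),d3(320,275),.03),ang('top',d3(325,285),d3(325,365),.03))
```

```text
(222, 237) [ 19 187 173]
(231, 251) [ 13 184 100]
(216, 231) [ 12 176 120]
(323, 226) [ 19 190 153]
(303, 225) [ 69 130  57]
(318, 204) [  3 229 119]
(316, 195) [ 15 179 135]
cap (np.float64(222.08), np.float64(237.02), 50) (np.float64(231.55769230769232), np.float64(162.78846153846155), 52) [0.48803236 0.1448495  0.182     ] [0.48692599 0.14568356 0.182     ] (array([0.48737435, 0.14469688, 0.1828482 ]), np.float64(0.0010763751258952982))
stand [[0.52916779 0.18966416]
 [0.53503932 0.10362843]
 [0.44980835 0.09720484]
 [0.44357879 0.18079142]] [0.48939856 0.14282221]
standang (np.float64(-86.09588902465285), np.float64(0.08623585532112389)) (np.float64(-175.68994993490628), np.float64(0.0854726923853546))
sock (np.float64(-81.03764974985964), np.float64(0.03131641917523212)) (np.float64(-168.64567917514543), np.float64(0.030696571583943927))
handle (np.float64(-77.59917988877376), np.float64(0.026406625064332015)) (np.float64(-164.43802167249007), np.float64(0.027347508456493502))
press side [[ 0.50958285 -0.11042309]
 [ 0.58702407 -0.08517871]
 [ 0.61153137 -0.16427133]
 [ 0.53309821 -0.18849098]] [ 0.56030912 -0.13709103]
press top [[ 0.58819709 -0.0837805 ]
 [ 0.61588552 -0.16387788]
 [ 0.53735466 -0.1883948 ]
 [ 0.50924923 -0.10821897]] [ 0.56267162 -0.13606803]
pressang [(np.float64(-70.93052549055693), np.float64(0.0847480962326148)), (np.float64(-162.66191366569717), np.float64(0.08226891772867337)), (np.float64(109.31798392880643), np.float64(0.0849592772648385)), (np.float64(17.200016820720712), np.float64(0.08264383925614635))]
bore side [ 0.55989625 -0.13784363  0.095     ] bore top [ 0.56198498 -0.13632126  0.095     ]
nut (np.float64(322.5238095238095), np.float64(225.57142857142858), 63) [ 0.56174898 -0.13628026  0.03      ]
nut edges (np.float64(-70.63846537539055), np.float64(0.025985549849050715)) (np.float64(-178.1019944685155), np.float64(0.019144299279525753))
```

Run:
```python
from h import *
T=cv2.imread('pics/topavg.png');S=cv2.imread('pics/sideavg.png')
g=np.clip(T.astype(float)*2.2,0,255).astype(np.uint8)
crop(g,'e1',(300,182,335,215),20)
crop(S,'e2',(295,250,345,295),16)
crop(np.clip(T.astype(float)*3,0,255).astype(np.uint8),'e3',(312,210,337,235),24)
```

```text
(no output)
```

View pics/e1.png

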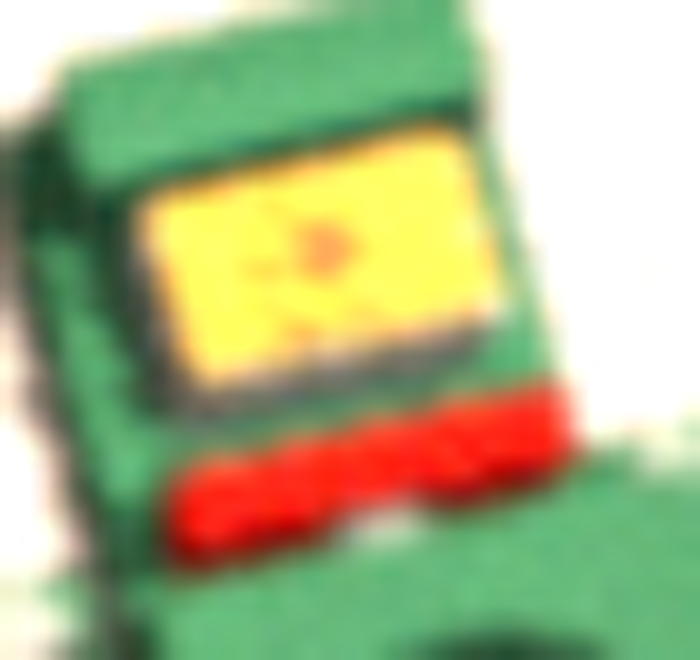

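View pics/e2.png

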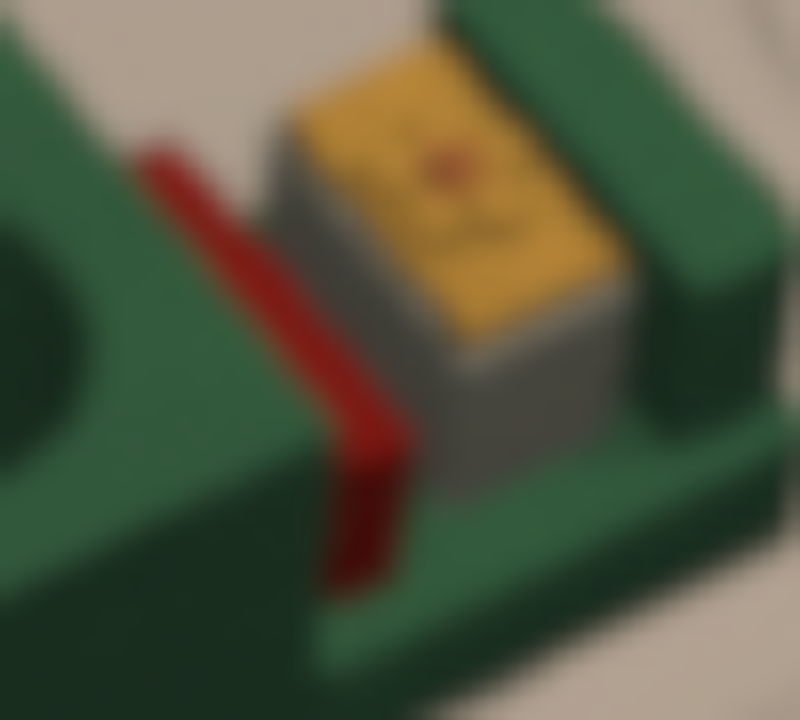

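View pics/e3.png

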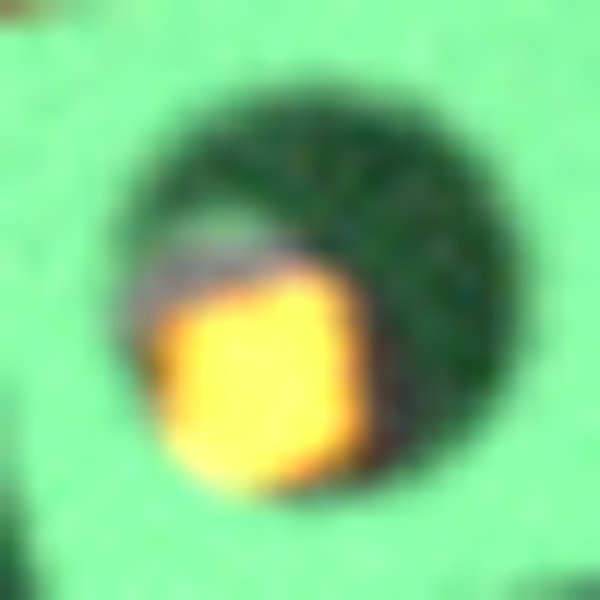

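Run:
```python
from h import *
e1=lambda x,y:(300+x/20-.5,182+y/20-.5)
e2=lambda x,y:(295+x/16-.5,250+y/16-.5)
e3=lambda x,y:(312+x/24-.5,210+y/24-.5)
a=np.radians(18.2);ax=np.array([np.cos(a),np.sin(a)]);ay=np.array([-ax[1],ax[0]]);c=np.array([.5615,-.1367])
f=lambda n,p,z:np.round(1000*np.array([ax@(onz(n,*p,z)[:2]-c),ay@(onz(n,*p,z)[:2]-c)]),1)
for p in [(180,470),(565,385)]:print('jaw top',f('top',e1(*p),.065))
for p in [(205,390),(505,312)]:print('die top',f('top',e1(*p),.074))
for p in [(180,150),(412,438)]:print('jaw side',f('side',e2(*p),.065))
for p in [(290,110),(465,360)]:print('die side',f('side',e2(*p),.074))
def ang(a,b,z):
    v=onz('top',*b,z)-onz('top',*a,z);return np.degrees(np.arctan2(v[1],v[0]))%90
z=.027
print(ang(e3(165,330),e3(300,270),z),ang(e3(335,280),e3(368,430),z),ang(e3(160,340),e3(168,420),z))
T=np.load('topavg.npy').astype(np.uint8)
m=cv2.inRange(cv2.cvtColor(cv2.resize(T[210:235,312:337],None,fx=24,fy=24,interpolation=cv2.INTER_CUBIC),cv2.COLOR_RGB2HSV),(12,110,75),(40,255,255))
cs,_=cv2.findContours(m,0,1);k=max(cs,key=cv2.contourArea);ap=cv2.approxPolyDP(k,14,True)[:,0];print(ap.tolist(),cv2.minAreaRect(k))
# grid of projections of nut centre/world axes
print(proj('top',[*c,.027]))
```

```text
jaw top [66.6 28.9]
jaw top [ 64.3 -30.7]
die top [75.6 23.2]
die top [ 75.6 -23.6]
jaw side [62.8 27.8]
jaw side [ 62.  -30.2]
die side [75.7 20. ]
die side [ 71.3 -28.3]
27.360249517376083 14.209463859934942 7.78341798900405
[[319, 280], [206, 302], [171, 332], [167, 440], [231, 489], [347, 436], [340, 304]] ((255.686767578125, 385.0675048828125), (213.2214813232422, 187.21034240722656), 86.36705780029297)
[322.55182988 225.82646442]
```

```bash
cat >> h.py <<'E'
def inc(target,yawdeg,frm=None):
    """shift (tool mm) and rotvec (tool) from measured pose to TCP target with tool down at yaw"""
    o=env.observe(); p=np.array(o['tcp_pos']) ; R0=R.from_euler('xyz',o['tcp_rot'])
    R1=R.from_euler('xyz',[np.pi,0,np.radians(yawdeg)])
    d=R0.as_matrix().T@(np.array(target)-p)*1000
    return np.round(d,1),np.round((R0.inv()*R1).as_rotvec(),4)
def st():
    o=env.observe(); print('t',round(o['time_s'],2),'p',np.round(o['tcp_pos'],4),'rpy',np.round(np.degrees(o['tcp_rot']),2),'F',np.round(o['wrist_force'],1),'M',np.round(o['wrist_torque'],2),'w',round(o['grip_width'],4),'q',np.round(o['qpos'],2))
E
python3 - <<'E'
from h import *
st();print(inc((.4875,.1452,.30),12.5))
E
```

```text
t 0.7 p [ 0.1875 -0.5962  0.2313] rpy [180.    -0.   -72.54] F [0.5 0.2 0.4] M [-0.01 -0.    0.02] w 0.0852 q [ 1.16  0.43  0.02  1.57 -0.01  1.13 -0.08]
(array([-617.3, -508.6,  -68.7]), array([ 1.0000e-04, -0.0000e+00, -1.4842e+00]))
```

Request:
play_rows --pt "-10 -8 -8 0 0 -0.03 0" --pt "-30 -25 -18 0 0 -0.09 0" --pt "-60 -50 -30 0 0 -0.16 0" --pt "-92 -76 -42 0 0 -0.24 0" --pt "-124 -102 -54 0 0 -0.32 0" --pt "-156 -128 -63 0 0 -0.4 0" --pt "-188 -155 -68 0 0 -0.48 0" --pt "-220 -181 -69 0 0 -0.56 0"

```text
time_s: 1.37
tcp_pos: [0.2938, -0.3328, 0.3019]
tcp_rot: [3.141, -0.003, -0.701]
wrist_force: [1.3, -1.0, 0.5]
grip_width: 0.0854
```

Run:
```python
from h import *
st();print(inc((.4875,.1452,.30),12.5))
```

```text
t 1.37 p [ 0.2938 -0.3328  0.3019] rpy [ 1.7995e+02 -1.6000e-01 -4.0140e+01] F [ 1.3 -1.   0.5] M [-0.01  0.01  0.06] w 0.0854 q [ 0.92  0.09 -0.21  1.86  0.02  1.19  0.  ]
(array([-160.1, -490.3,    1. ]), array([ 0.0021, -0.0022, -0.9188]))
```

Request:
play_rows --pt "-10 -31 0 0 0 -0.06 0" --pt "-21 -64 0 0 0 -0.13 0" --pt "-32 -97 0 0 0 -0.2 0" --pt "-43 -131 0 0 0 -0.27 0" --pt "-54 -165 0 0 0 -0.34 0" --pt "-65 -199 0 0 0 -0.41 0" --pt "-76 -232 0 0 0 -0.47 0" --pt "-86 -263 0 0 0 -0.52 0"

```text
time_s: 2.03
tcp_pos: [0.3982, -0.0765, 0.3009]
tcp_rot: [3.141, -0.001, -0.181]
wrist_force: [0.6, -0.6, -0.1]
grip_width: 0.0854
```

Run:
```python
from h import *
st();print(inc((.4875,.1452,.23),12.5))
```

```text
t 2.03 p [ 0.3982 -0.0765  0.3009] rpy [ 1.7995e+02 -7.0000e-02 -1.0350e+01] F [ 0.6 -0.6 -0.1] M [ 0.01 -0.05 -0.02] w 0.0854 q [ 0.58  0.05 -0.54  1.92  0.03  1.18 -0.15]
(array([  47.9, -234.2,   70.7]), array([ 0.0012, -0.001 , -0.3989]))
```

Request:
play_rows --pt "6 -29 3 0 0 -0.06 0" --pt "13 -64 10 0 0 -0.12 0" --pt "21 -101 22 0 0 -0.19 0" --pt "29 -139 36 0 0 -0.26 0" --pt "37 -177 50 0 0 -0.33 0" --pt "43 -208 62 0 0 -0.38 0" --pt "47 -229 69 0 0 -0.399 0" --pt "47.9 -234.2 70.7 0 0 -0.399 0"

```text
time_s: 2.7
tcp_pos: [0.4881, 0.1466, 0.2288]
tcp_rot: [-3.14, 0.001, 0.22]
wrist_force: [-1.0, -0.7, 2.0]
grip_width: 0.0855
```

Run:
```python
from h import *
st();print(inc((.4875,.1452,.131),12.5))
f=save('side','g1',(190,100,290,240),4)
```

```text
t 2.7 p [0.4881 0.1466 0.2288] rpy [-1.799e+02  3.000e-02  1.262e+01] F [-1.  -0.7  2. ] M [-0.01 -0.01 -0.03] w 0.0855 q [ 0.17  0.34 -0.72  1.81  0.25  1.09 -0.42]
(array([-0.9,  1.4, 97.8]), array([-0.0018,  0.0005,  0.0021]))
```

View pics/g1.png

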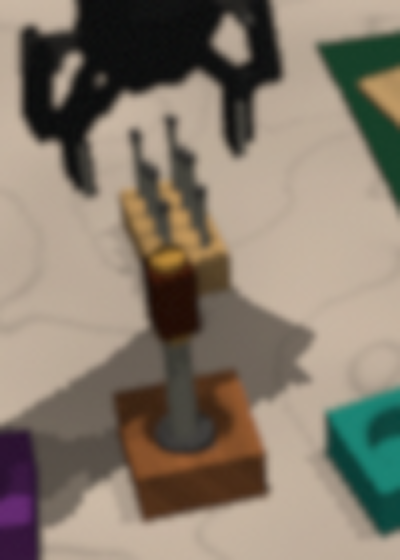

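Request:
play_rows --pt "-0.9 1.4 5 0 0 -0.09 0" --pt "-0.9 1.4 10 0 0 -0.2 0" --pt "-0.9 1.4 10 0 0 -0.32 0" --pt "-0.9 1.4 10 0 0 -0.44 0" --pt "-0.9 1.4 10 0 0 -0.56 0" --pt "-0.9 1.4 10 0 0 -0.68 0" --pt "-0.9 1.4 10 0 0 -0.8 0" --pt "-0.9 1.4 10 0 0 -0.92 0"

```text
time_s: 3.42
tcp_pos: [0.4878, 0.1392, 0.2203]
tcp_rot: [3.14, 0.001, 1.137]
wrist_force: [-0.7, -0.8, 0.4]
grip_width: 0.0854
```

Run:
```python
from h import *
st();print(inc((.4875,.1452,.21),102.5))
```

```text
t 3.42 p [0.4878 0.1392 0.2203] rpy [1.799e+02 7.000e-02 6.517e+01] F [-0.7 -0.8  0.4] M [ 0.02 -0.05 -0.02] w 0.0854 q [ 0.32  0.4  -0.93  1.82  0.36  1.1   0.4 ]
(array([ 5.3, -2.9, 10.2]), array([ 0.0013,  0.0018, -0.6515]))
```

Request:
play_rows --pt "5.3 -2.9 10 0 0 -0.11 0" --pt "5.3 -2.9 10 0 0 -0.23 0" --pt "5.3 -2.9 10 0 0 -0.35 0" --pt "5.3 -2.9 10 0 0 -0.47 0" --pt "5.3 -2.9 10 0 0 -0.57 0" --pt "5.3 -2.9 10 0 0 -0.651 0" --pt "5.3 -2.9 10 0 0 -0.651 0" --pt "5.3 -2.9 10 0 0 -0.651 0"

```text
time_s: 4.08
tcp_pos: [0.4876, 0.1456, 0.2099]
tcp_rot: [3.141, 0.001, 1.78]
wrist_force: [0.8, 0.2, -0.2]
grip_width: 0.0855
```

Run:
```python
from h import *
st();print(inc((.4875,.1452,.131),102.5))
```

```text
t 4.08 p [0.4876 0.1456 0.2099] rpy [1.7999e+02 7.0000e-02 1.0200e+02] F [ 0.8  0.2 -0.2] M [ 0.06 -0.01  0.03] w 0.0855 q [ 0.39  0.48 -1.08  1.82  0.47  1.13  0.93]
(array([-0.3, -0.2, 78.9]), array([ 0.0002,  0.0013, -0.0088]))
```

Request:
play_rows --pt "-0.3 -0.2 10 0 0 -0.009 0" --pt "-0.3 -0.2 24 0 0 -0.009 0" --pt "-0.3 -0.2 40 0 0 -0.009 0" --pt "-0.3 -0.2 56 0 0 -0.009 0" --pt "-0.3 -0.2 70 0 0 -0.009 0" --pt "-0.3 -0.2 77 0 0 -0.009 0" --pt "-0.3 -0.2 78.9 0 0 -0.009 0" --pt "-0.3 -0.2 78.9 0 0 -0.009 0" --squeeze 50

```text
time_s: 4.75
tcp_pos: [0.4873, 0.1463, 0.1303]
tcp_rot: [-3.141, 0.0, 1.793]
wrist_force: [-0.5, 0.3, 0.0]
grip_width: 0.0852
```

Run:
```python
from h import *
st()
save('side','g2',(190,100,290,240),4);save('top','g2t',(180,200,280,300),6)
```

```text
t 4.75 p [0.4873 0.1463 0.1303] rpy [-1.7996e+02  2.0000e-02  1.0270e+02] F [-0.5  0.3  0. ] M [0.01 0.   0.04] w 0.0852 q [ 0.33  0.57 -1.01  1.92  0.58  0.98  0.84]
```

View pics/g2.png

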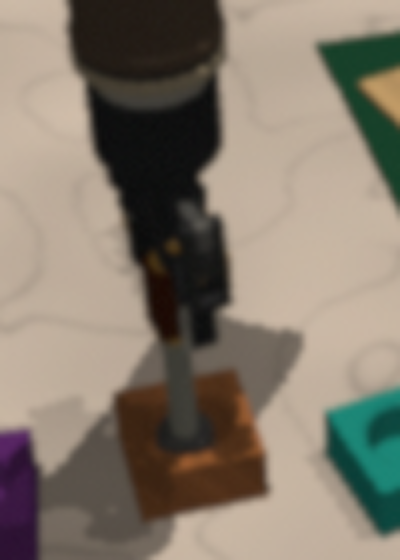

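Fingers straddle the handle, so I'm closing.

Request:
play_rows --pt "0 0 0 0 0 0 0.3" --pt "0 0 0 0 0 0 0.5" --pt "0 0 0 0 0 0 0.7" --pt "0 0 0 0 0 0 1" --pt "0 0 0 0 0 0 1" --pt "0 0 0 0 0 0 1" --pt "0 0 0 0 0 0 1" --pt "0 0 0 0 0 0 1" --squeeze 60

```text
time_s: 5.52
tcp_pos: [0.4878, 0.1464, 0.1309]
tcp_rot: [3.141, 0.0, 1.793]
wrist_force: [-1.1, -0.7, 5.1]
grip_width: 0.0273
```

Run:
```python
from h import *
st();save('side','g3',(190,100,290,240),4)
```

```text
t 5.52 p [0.4878 0.1464 0.1309] rpy [1.7997e+02 2.0000e-02 1.0272e+02] F [-1.1 -0.7  5.1] M [-0.37  0.18  0.02] w 0.0273 q [ 0.33  0.57 -1.01  1.92  0.58  0.98  0.84]
```

View pics/g3.png

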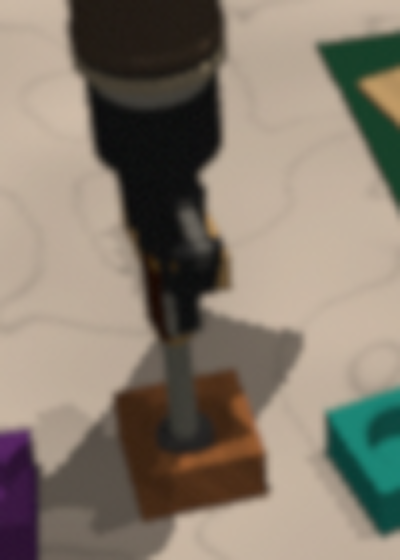

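Request:
play_rows --pt "0 0 -4 0 0 0 1" --pt "0 0 -14 0 0 0 1" --pt "0 0 -30 0 0 0 1" --pt "0 0 -50 0 0 0 1" --pt "0 0 -72 0 0 0 1" --pt "0 0 -92 0 0 0 1" --pt "0 0 -106 0 0 0 1" --pt "0 0 -110 0 0 0 1"

```text
time_s: 6.23
tcp_pos: [0.4881, 0.1472, 0.2432]
tcp_rot: [3.139, -0.0, 1.793]
wrist_force: [0.1, 0.1, -3.9]
grip_width: 0.027
```

Run:
```python
from h import *
st();save('side','g4',(150,50,330,240),4)
f=save('top','g4t',(180,180,300,280),6)
print(inc((.5615,-.137,.241),104))
```

```text
t 6.23 p [0.4881 0.1472 0.2432] rpy [ 1.7983e+02 -2.0000e-02  1.0275e+02] F [ 0.1  0.1 -3.9] M [0.02 0.02 0.01] w 0.027 q [ 0.42  0.45 -1.11  1.77  0.43  1.19  0.97]
(array([-292.8,    9.6,    0.3]), array([ 0.0011,  0.0002, -0.0224]))
```

View pics/g4.png

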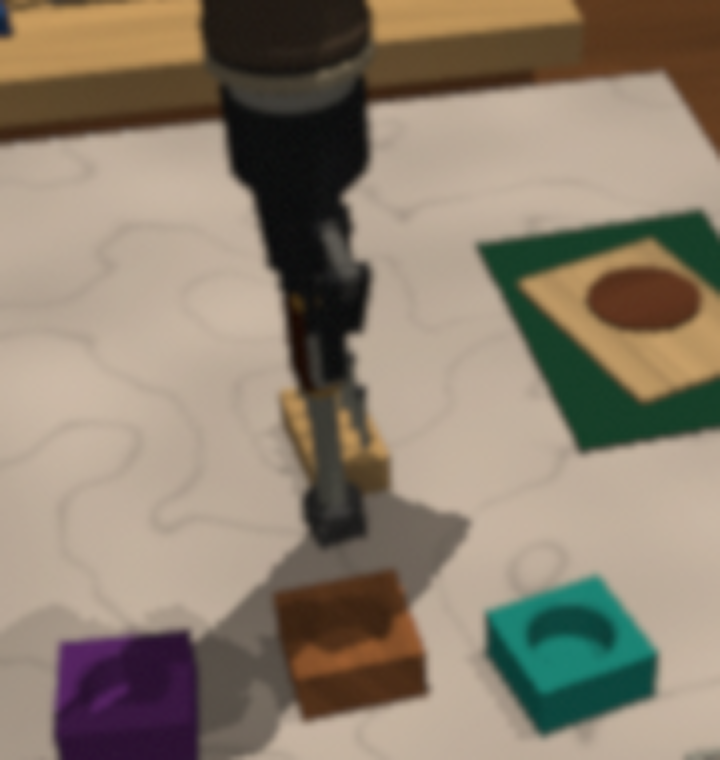

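View pics/g4t.png

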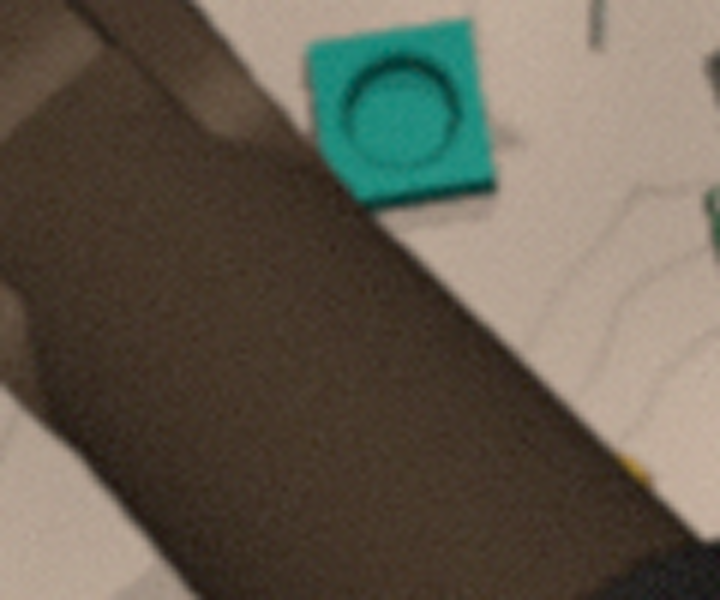

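Run:
```python
from h import *
p=np.array(env.observe()['tcp_pos']);f=cv2.imread('pics/g4_raw.png').astype(int)
for dz in(-.125,-.10,-.07,-.05,-.04):print(dz,proj('side',p+[0,0,dz]),proj('side',p+[.01,0,dz]))
g=f.sum(2)
for r in (150,154,158,162,176,180): print(r,g[r,218:250].tolist())
```

```text
-0.125 [233.87224523 183.17652649] [237.77679999 182.59498468]
-0.1 [233.11309454 175.55479663] [237.08482128 174.97426632]
-0.07 [232.16734352 166.06045842] [236.22280014 165.48169226]
-0.05 [231.5146544  159.50868392] [235.62792571 158.93146133]
-0.04 [231.18136933 156.16329477] [235.32417234 155.58696308]
150 [490, 432, 363, 370, 395, 397, 384, 343, 260, 187, 167, 171, 171, 170, 172, 207, 241, 230, 212, 203, 190, 178, 216, 340, 461, 509, 518, 518, 519, 519, 519, 521]
154 [506, 463, 356, 274, 296, 347, 371, 366, 319, 239, 184, 171, 172, 170, 174, 204, 292, 377, 378, 307, 232, 203, 219, 302, 413, 479, 507, 516, 517, 518, 520, 518]
158 [453, 441, 414, 344, 263, 250, 301, 336, 330, 286, 213, 176, 169, 171, 174, 190, 256, 349, 403, 404, 376, 314, 248, 239, 303, 381, 441, 484, 506, 514, 515, 517]
162 [485, 463, 449, 437, 404, 323, 248, 253, 311, 314, 244, 183, 170, 172, 177, 183, 213, 279, 345, 373, 369, 342, 304, 290, 336, 383, 411, 426, 444, 473, 497, 509]
176 [503, 502, 502, 501, 499, 489, 437, 310, 164, 98, 90, 104, 118, 143, 171, 191, 194, 183, 158, 131, 111, 111, 166, 233, 275, 286, 290, 293, 295, 295, 298, 299]
180 [499, 499, 499, 500, 497, 492, 467, 387, 260, 140, 92, 87, 103, 113, 116, 107, 106, 99, 96, 90, 84, 85, 112, 182, 250, 284, 293, 295, 296, 297, 300, 298]
```

Request:
play_rows --pt "-8 0 0 0 0 0 1" --pt "-32 1 0 0 0 0 1" --pt "-68 2 0 0 0 0 1" --pt "-106 3 0 0 0 0 1" --pt "-144 4 0 0 0 0 1" --pt "-182 6 0 0 0 -0.01 1" --pt "-218 7 0 0 0 -0.02 1" --pt "-250 8 0 0 0 -0.022 1"

```text
time_s: 7.0
tcp_pos: [0.5498, -0.0996, 0.2389]
tcp_rot: [-3.139, -0.0, 1.814]
wrist_force: [0.5, -0.9, -3.7]
grip_width: 0.0277
```

Run:
```python
from h import *
st()
print(inc((.5613,-.136,.238),104))
```

```text
t 7.0 p [ 0.5498 -0.0996  0.2389] rpy [-179.85   -0.    103.91] F [ 0.5 -0.9 -3.7] M [ 0.09 -0.1  -0.07] w 0.0277 q [ 0.81  0.54 -1.08  1.67  0.5   1.24  1.44]
(array([-38.1,   2.4,   0.9]), array([-0.0027, -0.0001, -0.0015]))
```

Request:
play_rows --pt "-14 1 0 0 0 0 1" --pt "-26 2 0 0 0 0 1" --pt "-34 2.4 0 0 0 0 1" --pt "-38.1 2.4 0.9 0 0 0 1" --pt "-38.1 2.4 0.9 0 0 0 1" --pt "-38.1 2.4 0.9 0 0 0 1" --pt "-38.1 2.4 0.9 0 0 0 1" --pt "-38.1 2.4 0.9 0 0 0 1"

```text
time_s: 7.67
tcp_pos: [0.5619, -0.1308, 0.2399]
tcp_rot: [3.141, 0.0, 1.817]
wrist_force: [0.7, 0.7, -3.7]
grip_width: 0.0273
```

Run:
```python
from h import *
st()
print(inc((.5613,-.136,.238),104))
save('side','k1',(230,190,350,310),5);save('top','k1t',(270,170,390,270),6)
```

```text
t 7.67 p [ 0.5619 -0.1308  0.2399] rpy [179.99   0.   104.1 ] F [ 0.7  0.7 -3.7] M [-0.02  0.03  0.01] w 0.0273 q [ 0.84  0.57 -1.07  1.62  0.51  1.26  1.49]
(array([-4.9, -1.8,  1.9]), array([0.0002, 0.0001, 0.0017]))
```

View pics/k1.png

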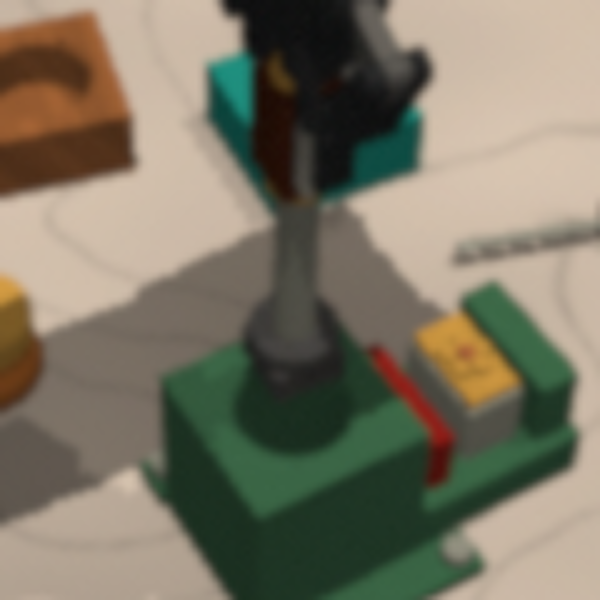

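View pics/k1t.png

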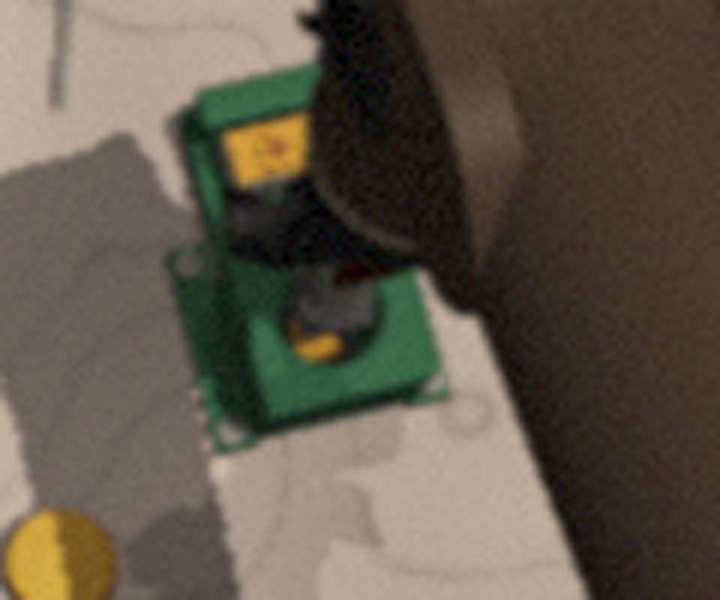

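Request:
play_rows --pt "-3 -1.2 1 0 0 0 1" --pt "-4.9 -1.8 1.9 0 0 0 1" --pt "-4.9 -1.8 1.9 0 0 0 1" --pt "-4.9 -1.8 1.9 0 0 0 1" --pt "-4.9 -1.8 1.9 0 0 0 1" --pt "-4.9 -1.8 1.9 0 0 0 1" --pt "-4.9 -1.8 1.9 0 0 0 1" --pt "-4.9 -1.8 1.9 0 0 0 1"

```text
time_s: 8.43
tcp_pos: [0.5614, -0.1372, 0.2378]
tcp_rot: [3.142, 0.0, 1.815]
wrist_force: [-0.2, -0.3, -4.6]
grip_width: 0.0273
```

Run:
```python
from h import *
st()
print(inc((.5613,-.136,.238),104))
f=save('side','k2',(260,220,330,300),9);t=save('top','k2t',(300,200,350,245),14)
p=np.array(env.observe()['tcp_pos'])
for dz in(-.117,-.1):print('axis px side',proj('side',p+[0,0,dz]),'top',proj('top',p+[0,0,dz]))
print('bore centre expected',proj('side',[p[0],p[1],.095]))
```

```text
t 8.43 p [ 0.5614 -0.1372  0.2378] rpy [180.   0. 104.] F [-0.2 -0.3 -4.6] M [ 0.02  0.04 -0.03] w 0.0273 q [ 0.84  0.57 -1.06  1.62  0.52  1.26  1.5 ]
(array([ 1.2,  0.2, -0.2]), array([ 0.    ,  0.    , -0.0001]))
axis px side [289.28024517 263.30368567] top [326.3059094  220.21829933]
axis px side [289.42896653 258.12285233] top [327.01935693 219.09621377]
bore centre expected [289.06208995 270.90410128]
```

View pics/k2.png

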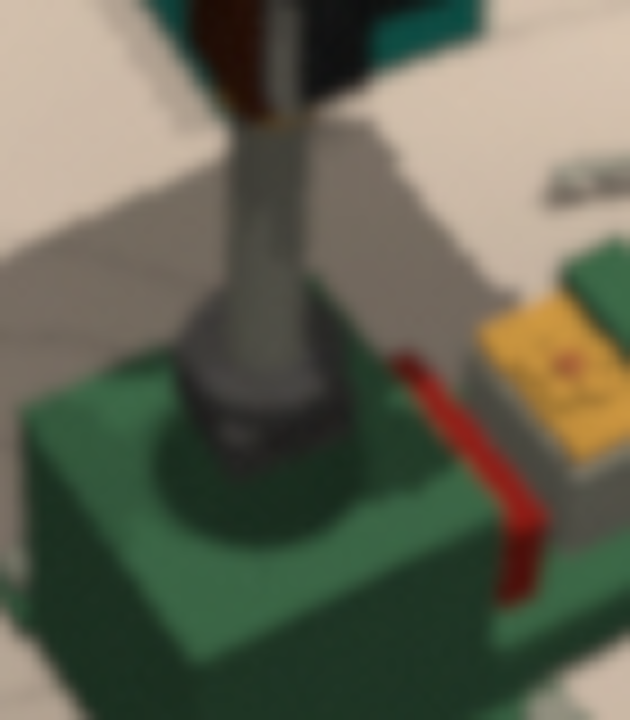

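View pics/k2t.png

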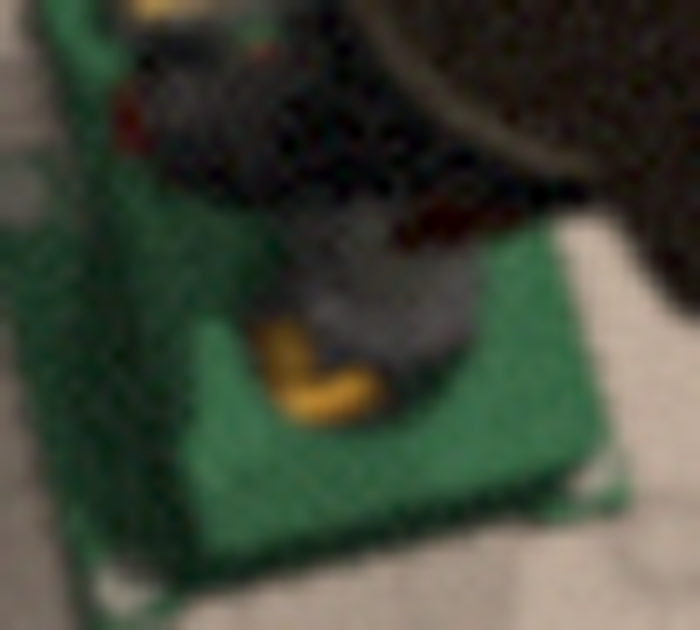

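Run:
```python
from h import *
for n,z in(('side',.095),('top',.095)):
    I=cv2.imread(f'pics/{n}avg.png'); b=(270,255,308,288) if n=='side' else (313,208,336,236)
    c=cv2.resize(I[b[1]:b[3],b[0]:b[2]],None,fx=16,fy=16,interpolation=cv2.INTER_CUBIC)
    g=c[:,:,1].astype(int)
    for th in (45,55,65):
        m=((g<th)|(c[:,:,2].astype(int)>g)).astype(np.uint8)*255
        # keep component
        k,_=cv2.findContours(m,0,1)
        for q in sorted(k,key=cv2.contourArea)[-3:]:
            if len(q)<20 or cv2.contourArea(q)<5000:continue
            e=cv2.fitEllipse(cv2.convexHull(q)); u=b[0]+(e[0][0]+.5)/16-.5;v=b[1]+(e[0][1]+.5)/16-.5
            print(n,th,np.round(e[1],0)/16,round(u,2),round(v,2),np.round(onz(n,u,v,z),4))
print(proj('side',[.5614,-.136,.095]),proj('top',[.5614,-.136,.095]))
```

```text
side 45 [5.5   9.875] 295.85 272.22 [ 0.5746 -0.1438  0.095 ]
side 45 [ 6.4375 42.4375] 264.45 259.42 [ 0.5167 -0.0952  0.095 ]
side 45 [ 7.6875 26.875 ] 305.02 257.76 [ 0.6039 -0.1103  0.095 ]
side 55 [ 6.4375 42.4375] 264.45 259.42 [ 0.5167 -0.0952  0.095 ]
side 55 [ 7.6875 26.875 ] 305.02 257.76 [ 0.6039 -0.1103  0.095 ]
side 55 [17.0625 22.5   ] 288.28 271.33 [ 0.5595 -0.1379  0.095 ]
side 65 [ 7.625 66.75 ] 324.84 278.54 [ 0.6293 -0.173   0.095 ]
side 65 [ 7.6875 26.875 ] 305.02 257.76 [ 0.6039 -0.1103  0.095 ]
side 65 [18.4375 23.6875] 288.26 271.3 [ 0.5595 -0.1378  0.095 ]
top 45 [16.25   16.6875] 324.84 221.92 [ 0.5612 -0.136   0.095 ]
top 55 [17.0625 17.1875] 324.85 221.76 [ 0.5616 -0.136   0.095 ]
top 65 [17.6875 18.    ] 324.88 221.68 [ 0.5619 -0.1361  0.095 ]
[288.91231567 270.45831594] [324.84420836 221.84561607]
```

Request:
play_rows --pt "0.6 0.2 3 0 0 0 1" --pt "1.1 0.4 8 0 0 0 1" --pt "1.1 0.4 14 0 0 0 1" --pt "1.1 0.4 18 0 0 0 1" --pt "1.1 0.4 21 0 0 0 1" --pt "1.1 0.4 23 0 0 0 1" --pt "1.1 0.4 25 0 0 0 1" --pt "1.1 0.4 27 0 0 0 1"

```text
time_s: 9.2
tcp_pos: [0.5616, -0.1361, 0.2107]
tcp_rot: [3.141, -0.0, 1.815]
wrist_force: [0.5, 0.9, -2.8]
grip_width: 0.0271
```

Run:
```python
from h import *
st();f=save('side','k3',(260,220,330,300),9)
```

```text
t 9.2 p [ 0.5616 -0.1361  0.2107] rpy [179.99  -0.   103.99] F [ 0.5  0.9 -2.8] M [-0.01  0.01  0.02] w 0.0271 q [ 0.83  0.59 -1.05  1.66  0.54  1.21  1.48]
```

View pics/k3.png

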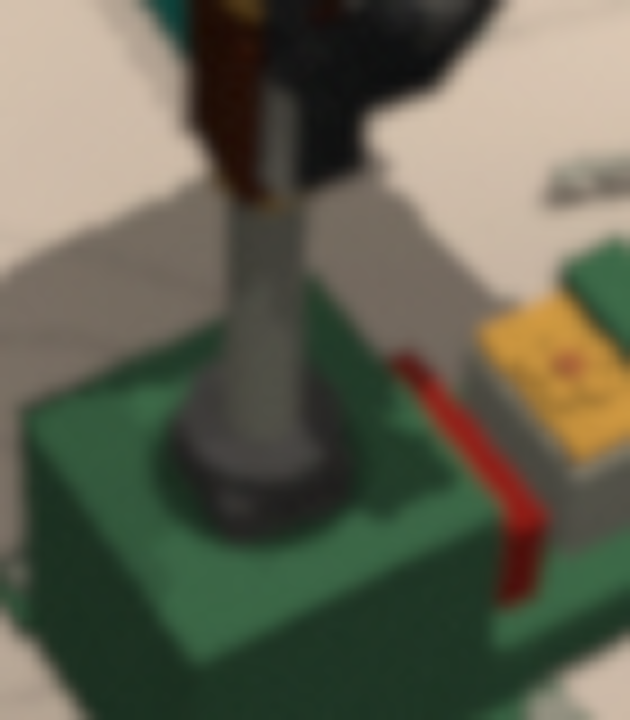

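Request:
play_rows --pt "0 -0.6 3 0 0 0 1" --pt "0 -0.6 8 0 0 0 1" --pt "0 -0.6 14 0 0 0 1" --pt "0 -0.6 20 0 0 0 1" --pt "0 -0.6 27 0 0 0 1" --pt "0 -0.6 34 0 0 0 1" --pt "0 -0.6 40 0 0 0 1" --pt "0 -0.6 43 0 0 0 1"

```text
time_s: 9.92
tcp_pos: [0.5605, -0.1363, 0.1666]
tcp_rot: [-3.14, -0.0, 1.815]
wrist_force: [-0.4, -0.5, -4.3]
grip_width: 0.0271
```

Run:
```python
from h import *
st();f=save('side','k4',(260,220,330,300),9)
```

```text
t 9.92 p [ 0.5605 -0.1363  0.1666] rpy [-1.7993e+02 -3.0000e-02  1.0399e+02] F [-0.4 -0.5 -4.3] M [-0.02  0.06 -0.02] w 0.0271 q [ 0.82  0.63 -1.02  1.72  0.59  1.13  1.44]
```

View pics/k4.png

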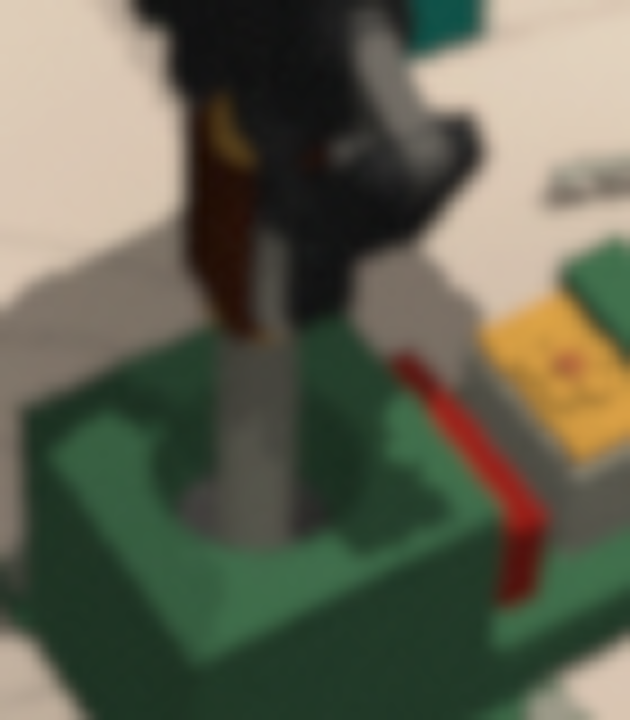

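Request:
play_rows --pt "0.2 0.2 4 0 0 0 1" --pt "0.2 0.2 8 0 0 0 1" --pt "0.2 0.2 11 0 0 0 1" --pt "0.2 0.2 14 0 0 0 1" --pt "0.2 0.2 16 0 0 0 1" --pt "0.2 0.2 18 0 0 0 1" --pt "0.2 0.2 20 0 0 0 1" --pt "0.2 0.2 21 0 0 0 1"

```text
time_s: 10.63
tcp_pos: [0.5611, -0.136, 0.1466]
tcp_rot: [-3.141, -0.0, 1.815]
wrist_force: [-0.7, -0.9, -3.3]
grip_width: 0.027
```

Run:
```python
from h import *
st()
```

```text
t 10.63 p [ 0.5611 -0.136   0.1466] rpy [-179.99   -0.    103.98] F [-0.7 -0.9 -3.3] M [ 0.04 -0.03 -0.01] w 0.027 q [ 0.8   0.65 -1.    1.74  0.61  1.1   1.42]
```

Request:
play_rows --pt "0 0 1 0 0 0 1" --pt "0 0 2 0 0 0 1" --pt "0 0 3 0 0 0 1" --pt "0 0 4 0 0 0 1" --pt "0 0 5 0 0 0 1" --pt "0 0 6 0 0 0 1" --pt "0 0 7 0 0 0 1" --pt "0 0 7.5 0 0 0 1"

```text
time_s: 11.3
tcp_pos: [0.561, -0.136, 0.1392]
tcp_rot: [-3.141, 0.0, 1.815]
wrist_force: [0.4, -0.3, -3.9]
grip_width: 0.0273
```

Run:
```python
from h import *
st()
```

```text
t 11.3 p [ 0.561  -0.136   0.1392] rpy [-179.99    0.    103.99] F [ 0.4 -0.3 -3.9] M [-0.03  0.04  0.04] w 0.0273 q [ 0.8   0.66 -1.    1.75  0.62  1.09  1.41]
```

Request:
play_rows --pt "0 0 0.3 0 0 0 1" --pt "0 0 0.6 0 0 0 1" --pt "0 0 0.9 0 0 0 1" --pt "0 0 1.2 0 0 0 1" --pt "0 0 1.5 0 0 0 1" --pt "0 0 1.8 0 0 0 1" --pt "0 0 1.8 0 0 0 1" --pt "0 0 1.8 0 0 0 1"

```text
time_s: 11.97
tcp_pos: [0.5613, -0.1359, 0.1379]
tcp_rot: [3.141, 0.0, 1.815]
wrist_force: [-1.8, -0.1, 1.4]
grip_width: 0.0271
```

Run:
```python
from h import *
st()
```

```text
t 11.97 p [ 0.5613 -0.1359  0.1379] rpy [1.7998e+02 2.0000e-02 1.0399e+02] F [-1.8 -0.1  1.4] M [-0.06  0.37 -0.  ] w 0.0271 q [ 0.8   0.66 -0.99  1.75  0.62  1.08  1.41]
```

Request:
play_rows --pt "0 0 -0.2 0 0 0.06 1" --pt "0 0 -0.2 0 0 0.16 1" --pt "0 0 -0.2 0 0 0.26 1" --pt "0 0 -0.2 0 0 0.36 1" --pt "0 0 -0.2 0 0 0.46 1" --pt "0 0 -0.2 0 0 0.56 1" --pt "0 0 -0.2 0 0 0.64 1" --pt "0 0 -0.2 0 0 0.7 1"

```text
time_s: 12.63
tcp_pos: [0.5614, -0.136, 0.1379]
tcp_rot: [3.141, -0.0, 1.111]
wrist_force: [0.9, 0.3, -0.8]
grip_width: 0.0273
```

Run:
```python
from h import *
st();f=save('side','k5',(260,220,350,300),8)
```

```text
t 12.63 p [ 0.5614 -0.136   0.1379] rpy [179.95  -0.    63.65] F [ 0.9  0.3 -0.8] M [-0.13 -0.    0.12] w 0.0273 q [ 0.71  0.59 -0.82  1.75  0.5   1.02  0.81]
```

View pics/k5.png

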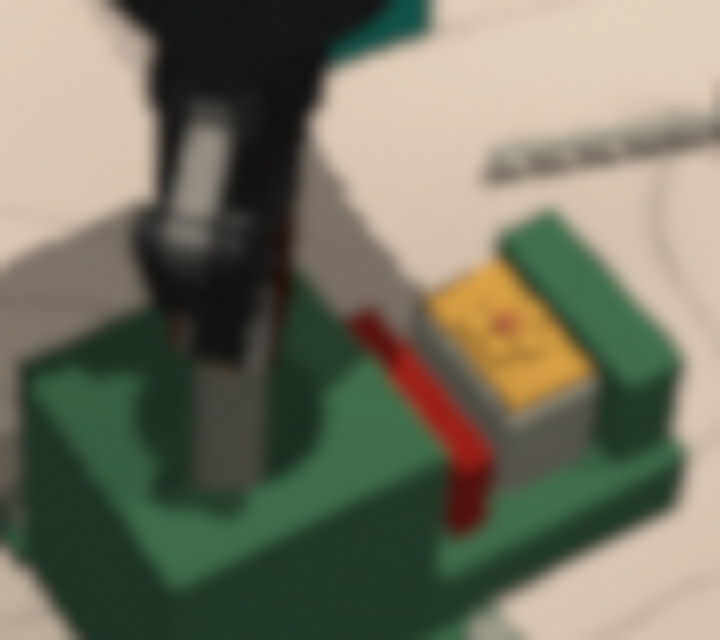

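Torque on the wrist is 0.12 N m, which matches the nut's drag, and the jaw is advancing. I'll continue.

Request:
play_rows --pt "0 0 0 0 0 0.06 1" --pt "0 0 0 0 0 0.16 1" --pt "0 0 0 0 0 0.26 1" --pt "0 0 0 0 0 0.36 1" --pt "0 0 0 0 0 0.46 1" --pt "0 0 0 0 0 0.56 1" --pt "0 0 0 0 0 0.66 1" --pt "0 0 0 0 0 0.74 1"

```text
time_s: 13.35
tcp_pos: [0.5609, -0.1367, 0.1379]
tcp_rot: [3.141, 0.001, 0.371]
wrist_force: [-1.8, -1.2, 2.0]
grip_width: 0.0272
```

Run:
```python
from h import *
st();f=save('side','k6',(260,220,350,300),8)
```

```text
t 13.35 p [ 0.5609 -0.1367  0.1379] rpy [1.7994e+02 4.0000e-02 2.1280e+01] F [-1.8 -1.2  2. ] M [-0.66  0.53  0.16] w 0.0272 q [ 0.59  0.54 -0.64  1.76  0.38  0.97  0.17]
```

View pics/k6.png

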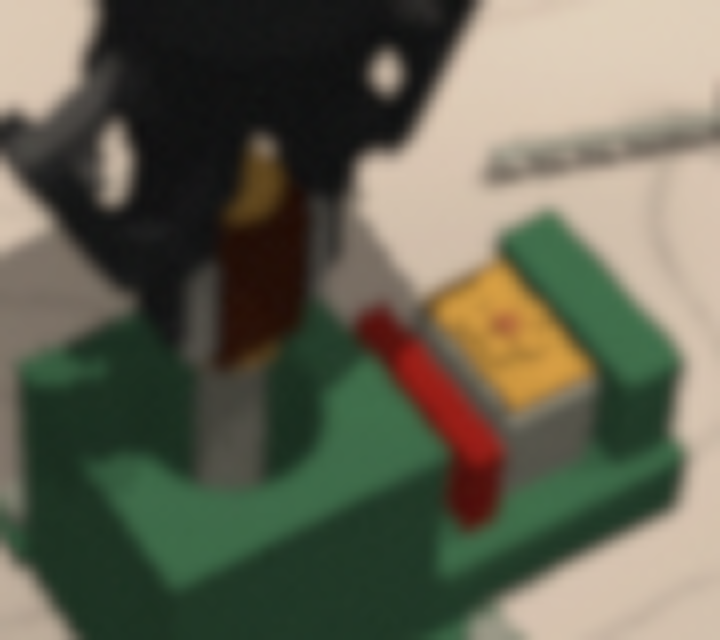

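Request:
play_rows --pt "0 0 0 0 0 0.05 1" --pt "0 0 0 0 0 0.12 1" --pt "0 0 0 0 0 0.2 1" --pt "0 0 0 0 0 0.28 1" --pt "0 0 0 0 0 0.36 1" --pt "0 0 0 0 0 0.43 1" --pt "0 0 0 0 0 0.48 1" --pt "0 0 0 0 0 0.52 1"

```text
time_s: 14.07
tcp_pos: [0.5605, -0.1367, 0.1379]
tcp_rot: [3.14, 0.001, -0.144]
wrist_force: [-3.7, -2.3, 3.7]
grip_width: 0.0275
```

Run:
```python
from h import *
st()
```

```text
t 14.07 p [ 0.5605 -0.1367  0.1379] rpy [ 1.7992e+02  5.0000e-02 -8.2700e+00] F [-3.7 -2.3  3.7] M [-0.8   1.14  0.13] w 0.0275 q [ 0.51  0.51 -0.51  1.77  0.3   0.94 -0.27]
```

Request:
play_rows --pt "0 0 -0.2 0 0 0.03 1" --pt "-0.3 0 -0.2 0 0 0.07 1" --pt "-0.3 0 -0.2 0 0 0.11 1" --pt "-0.3 0 -0.2 0 0 0.15 1" --pt "-0.3 0 -0.2 0 0 0.18 1" --pt "-0.3 0 -0.2 0 0 0.2 1" --pt "-0.3 0 -0.2 0 0 0.2 1" --pt "-0.3 0 -0.2 0 0 0.2 1"

```text
time_s: 14.73
tcp_pos: [0.5603, -0.1365, 0.1379]
tcp_rot: [3.14, 0.001, -0.343]
wrist_force: [-4.7, -3.8, 2.6]
grip_width: 0.027
```

Run:
```python
from h import *
st();f=save('side','k7',(260,220,350,300),8)
```

```text
t 14.73 p [ 0.5603 -0.1365  0.1379] rpy [ 1.7994e+02  4.0000e-02 -1.9670e+01] F [-4.7 -3.8  2.6] M [-1.1   1.27  0.12] w 0.027 q [ 0.48  0.5  -0.46  1.77  0.27  0.93 -0.44]
```

View pics/k7.png

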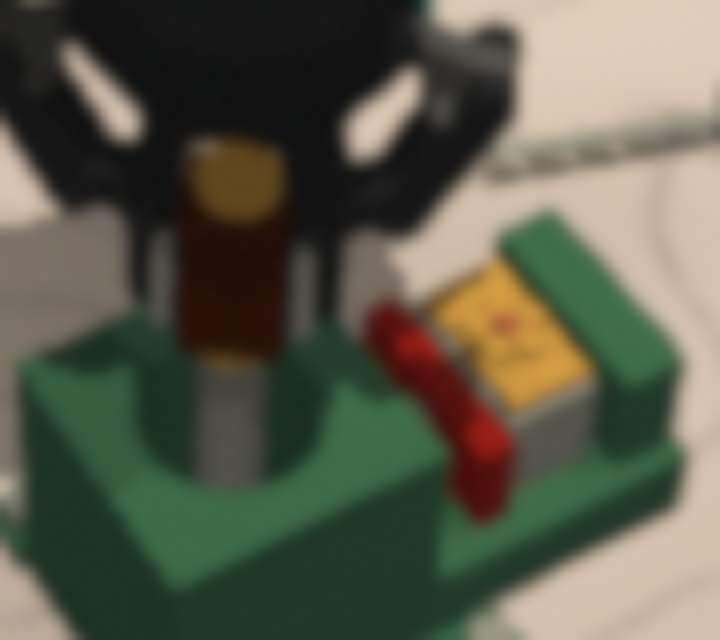

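Request:
play_rows --pt "0 0 0 0 0 0.03 1" --pt "-0.3 0 0 0 0 0.06 1" --pt "-0.3 0 0 0 0 0.09 1" --pt "-0.3 0 0 0 0 0.12 1" --pt "-0.3 0 0 0 0 0.14 1" --pt "-0.3 0 0 0 0 0.16 1" --pt "-0.3 0 0 0 0 0.18 1" --pt "-0.3 0 0 0 0 0.18 1"

```text
time_s: 15.45
tcp_pos: [0.5601, -0.1365, 0.1379]
tcp_rot: [3.14, 0.0, -0.525]
wrist_force: [-4.5, -3.5, 3.0]
grip_width: 0.0276
```

Run:
```python
from h import *
st()
```

```text
t 15.45 p [ 0.5601 -0.1365  0.1379] rpy [ 1.7993e+02  2.0000e-02 -3.0060e+01] F [-4.5 -3.5  3. ] M [-1.12  1.22  0.14] w 0.0276 q [ 0.45  0.49 -0.42  1.78  0.24  0.93 -0.6 ]
```

Request:
play_rows --pt "0 0 0 0 0 0.02 1" --pt "0 0 0 0 0 0.04 1" --pt "0 0 0 0 0 0.06 1" --pt "0 0 0 0 0 0.08 1" --pt "0 0 0 0 0 0.1 1" --pt "0 0 0 0 0 0.12 1" --pt "0 0 0 0 0 0.13 1" --pt "0 0 0 0 0 0.13 1"

```text
time_s: 16.12
tcp_pos: [0.5604, -0.1358, 0.1379]
tcp_rot: [3.141, -0.0, -0.654]
wrist_force: [-4.4, -4.0, 3.5]
grip_width: 0.0273
```

Run:
```python
from h import *
st();f=save('side','k8',(260,220,350,300),8)
```

```text
t 16.12 p [ 0.5604 -0.1358  0.1379] rpy [ 1.7997e+02 -1.0000e-02 -3.7490e+01] F [-4.4 -4.   3.5] M [-1.13  1.14  1.36] w 0.0273 q [ 0.42  0.48 -0.39  1.78  0.22  0.92 -0.72]
```

View pics/k8.png

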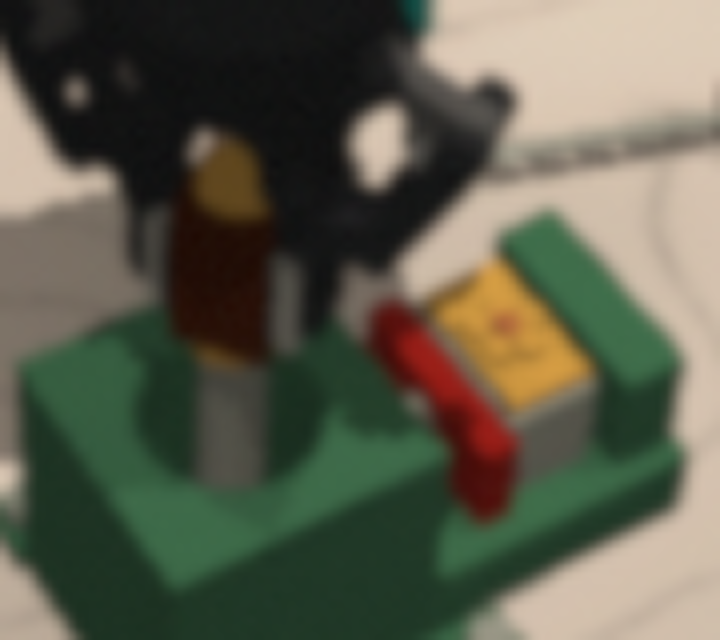

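Request:
play_rows --pt "0 0 0 0 0 0.01 1" --pt "0 0 0 0 0 0.02 1" --pt "0 0 0 0 0 0.03 1" --pt "0 0 0 0 0 0.03 1" --pt "0 0 0 0 0 0.03 1" --pt "0 0 0 0 0 0.03 1" --pt "0 0 0 0 0 0.03 1" --pt "0 0 0 0 0 0.03 1"

```text
time_s: 16.83
tcp_pos: [0.5605, -0.1357, 0.1379]
tcp_rot: [-3.141, 0.0, -0.685]
wrist_force: [-2.5, -2.2, 3.9]
grip_width: 0.0275
```

Run:
```python
from h import *
st()
```

```text
t 16.83 p [ 0.5605 -0.1357  0.1379] rpy [-1.7999e+02  1.0000e-02 -3.9240e+01] F [-2.5 -2.2  3.9] M [-0.74  1.05  1.39] w 0.0275 q [ 0.42  0.48 -0.38  1.78  0.22  0.92 -0.74]
```

Request:
play_rows --pt "0 0 -0.3 0 0 -0.04 1" --pt "0 0 -0.5 0 0 -0.08 1" --pt "0 0 -0.5 0 0 -0.11 1" --pt "0 0 -1 0 0 -0.11 1" --pt "0 0 -3 0 0 -0.11 1" --pt "0 0 -6 0 0 -0.11 1" --pt "0 0 -10 0 0 -0.11 1" --pt "0 0 -14 0 0 -0.11 1"

```text
time_s: 17.5
tcp_pos: [0.5606, -0.1354, 0.152]
tcp_rot: [-3.141, 0.001, -0.576]
wrist_force: [-0.3, 0.6, -3.2]
grip_width: 0.0274
```

Run:
```python
from h import *
st()
```

```text
t 17.5 p [ 0.5606 -0.1354  0.152 ] rpy [-1.7996e+02  4.0000e-02 -3.3020e+01] F [-0.3  0.6 -3.2] M [-0.03 -0.01 -0.02] w 0.0274 q [ 0.44  0.47 -0.41  1.76  0.22  0.95 -0.64]
```

Free of the nut. Lifting out slowly.

Request:
play_rows --pt "0 0 -4 0 0 0 1" --pt "0 0 -12 0 0 0 1" --pt "0 0 -24 0 0 0 1" --pt "0 0 -38 0 0 0 1" --pt "0 0 -54 0 0 0 1" --pt "0 0 -70 0 0 0 1" --pt "0 0 -84 0 0 0 1" --pt "0 0 -92 0 0 0 1"

```text
time_s: 18.17
tcp_pos: [0.5615, -0.1356, 0.2473]
tcp_rot: [-3.14, -0.004, -0.575]
wrist_force: [0.9, -0.5, -4.1]
grip_width: 0.0273
```

Run:
```python
from h import *
st();f=save('side','k9',(240,180,360,310),6);save('top','k9t',(290,170,350,245),9)
print(inc((.489,.1445,.245),-33))
```

```text
t 18.17 p [ 0.5615 -0.1356  0.2473] rpy [-179.91   -0.21  -32.95] F [ 0.9 -0.5 -4.1] M [ 0.03 -0.06  0.03] w 0.0273 q [ 0.46  0.38 -0.43  1.64  0.17  1.15 -0.59]
(array([-213.4, -195.6,    0.9]), array([-0.0015, -0.0038,  0.0008]))
```

View pics/k9.png

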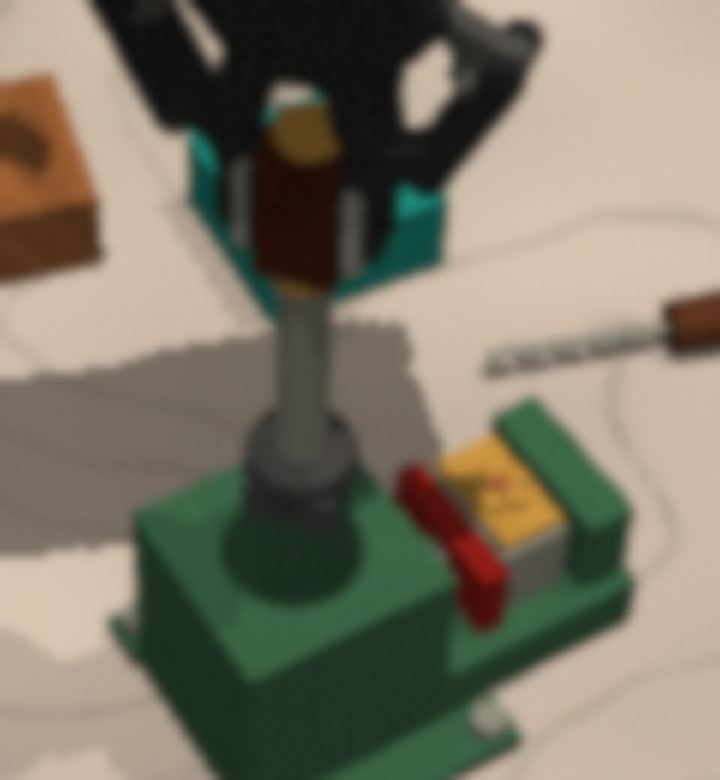

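View pics/k9t.png

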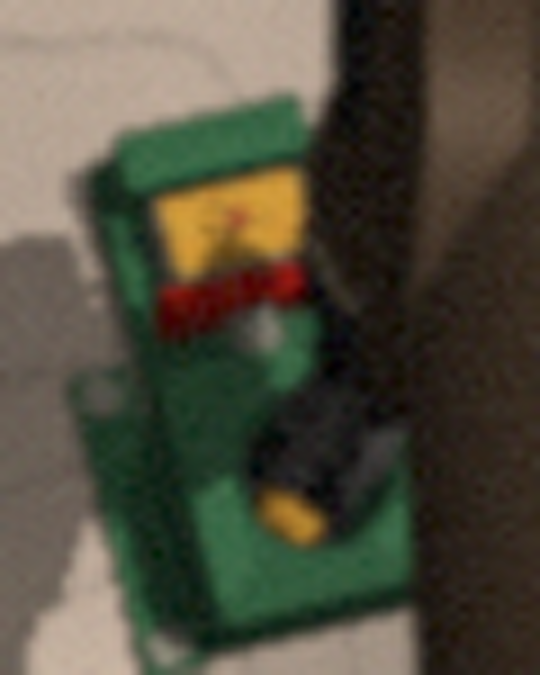

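Both views show the red jaw touching the die (top view about (316,203)), and the key is clear of the bore. I'm carrying it back to the stand.

Request:
play_rows --pt "-6 -5 0 0 0 0 1" --pt "-22 -20 0 0 0 0 1" --pt "-46 -42 0 0 0 0 1" --pt "-73 -67 0 0 0 0 1" --pt "-100 -92 0 0 0 0 1" --pt "-127 -117 0 0 0 0 1" --pt "-154 -141 0 0 0 0 1" --pt "-178 -163 0 0 0 0 1"

```text
time_s: 18.93
tcp_pos: [0.4978, 0.1003, 0.2431]
tcp_rot: [3.141, 0.001, -0.574]
wrist_force: [0.6, -0.3, -3.7]
grip_width: 0.0271
```

Request:
play_rows --pt "-18 -16 0 0 0 0 1" --pt "-29 -27 0 0 0 0 1" --pt "-35 -32 0 0 0 0 1" --pt "-35 -32 0 0 0 0 1" --pt "-35 -32 0 0 0 0 1" --pt "-35 -32 0 0 0 0 1" --pt "-35 -32 0 0 0 0 1" --pt "-35 -32 0 0 0 0 1"

```text
time_s: 19.6
tcp_pos: [0.4882, 0.1423, 0.2437]
tcp_rot: [3.141, -0.0, -0.577]
wrist_force: [-1.1, -0.2, -2.8]
grip_width: 0.0273
```

Run:
```python
from h import *
st();print(inc((.4885,.145,.19),-33))
save('side','r1',(190,120,290,240),6)
```

```text
t 19.6 p [0.4882 0.1423 0.2437] rpy [ 1.7997e+02 -1.0000e-02 -3.3070e+01] F [-1.1 -0.2 -2.8] M [ 0.02 -0.03 -0.05] w 0.0273 q [ 0.06  0.29 -0.56  1.8   0.17  1.1  -1.14]
(array([-1.2, -2.4, 53.7]), array([ 0.0005, -0.0001, -0.0012]))
```

View pics/r1.png

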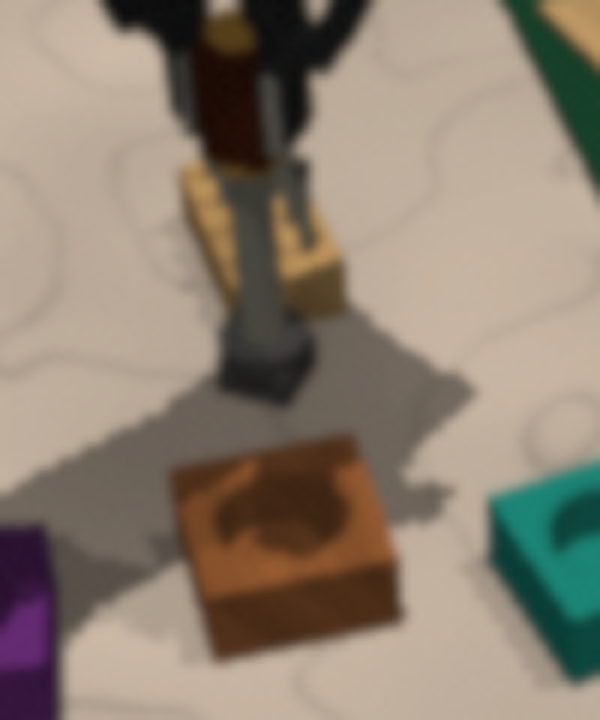

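Request:
play_rows --pt "-0.6 -1.2 6 0 0 0 1" --pt "-1.2 -2.4 16 0 0 0 1" --pt "-1.2 -2.4 28 0 0 0 1" --pt "-1.2 -2.4 40 0 0 0 1" --pt "-1.2 -2.4 49 0 0 0 1" --pt "-1.2 -2.4 53 0 0 0 1" --pt "-1.2 -2.4 53.7 0 0 0 1" --pt "-1.2 -2.4 53.7 0 0 0 1"

```text
time_s: 20.32
tcp_pos: [0.4881, 0.1464, 0.19]
tcp_rot: [3.141, 0.0, -0.575]
wrist_force: [-0.1, 0.3, -3.3]
grip_width: 0.0271
```

Run:
```python
from h import *
st();print(inc((.4885,.145,.14),-33))
print(onz('side',236.8,204.9,.042),onz('top',230,243.8,.042))
save('side','r2',(190,120,290,240),6)
```

```text
t 20.32 p [0.4881 0.1464 0.19  ] rpy [ 1.7999e+02  2.0000e-02 -3.2940e+01] F [-0.1  0.3 -3.3] M [-0.02  0.01 -0.02] w 0.0271 q [ 0.03  0.35 -0.55  1.87  0.22  0.98 -1.18]
(array([ 1.1,  0.9, 50. ]), array([0.0002, 0.0003, 0.001 ]))
[0.48948302 0.14398821 0.042     ] [0.48793564 0.14052963 0.042     ]
```

View pics/r2.png

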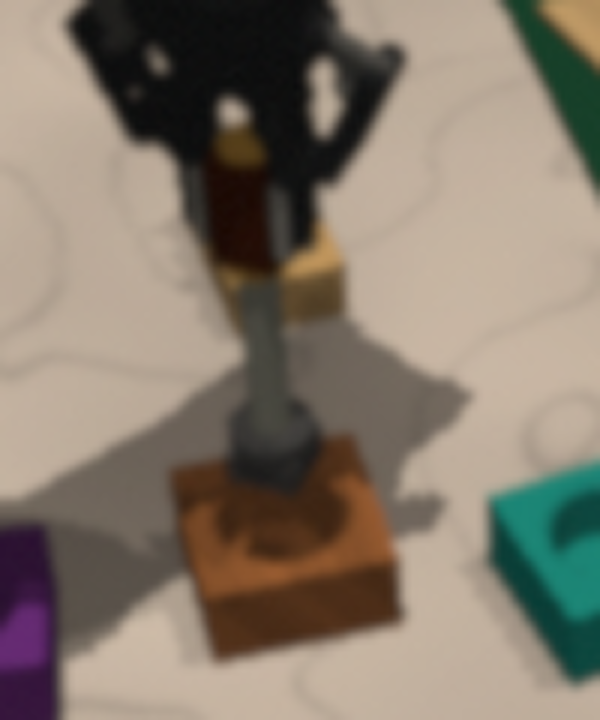

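Request:
play_rows --pt "1.2 0.7 4 0 0 0 1" --pt "1.8 1.1 11 0 0 0 1" --pt "1.8 1.1 19 0 0 0 1" --pt "1.8 1.1 27 0 0 0 1" --pt "1.8 1.1 35 0 0 0 1" --pt "1.8 1.1 42 0 0 0 1" --pt "1.8 1.1 47 0 0 0 1" --pt "1.8 1.1 50 0 0 0 1"

```text
time_s: 21.03
tcp_pos: [0.4887, 0.1443, 0.1392]
tcp_rot: [3.141, 0.001, -0.575]
wrist_force: [-1.0, -0.2, -5.0]
grip_width: 0.0271
```

Run:
```python
from h import *
st();print(inc((.489,.1445,.131),-33))
```

```text
t 21.03 p [0.4887 0.1443 0.1392] rpy [ 1.7995e+02  5.0000e-02 -3.2940e+01] F [-1.  -0.2 -5. ] M [-0.03 -0.01  0.  ] w 0.0271 q [ 0.01  0.41 -0.53  1.93  0.26  0.87 -1.23]
(array([ 0.1, -0.4,  8.2]), array([0.0008, 0.0008, 0.001 ]))
```

Request:
play_rows --pt "0 0 2 0 0 0 1" --pt "0 0 4 0 0 0 1" --pt "0 0 5.5 0 0 0 1" --pt "0 0 6.5 0 0 0 1" --pt "0 0 7.2 0 0 0 1" --pt "0 0 7.6 0 0 0 1" --pt "0 0 7.9 0 0 0 1" --pt "0 0 8.1 0 0 0 1"

```text
time_s: 21.7
tcp_pos: [0.4891, 0.1444, 0.1322]
tcp_rot: [-3.142, -0.0, -0.575]
wrist_force: [-0.0, 0.0, -4.5]
grip_width: 0.0272
```

Run:
```python
from h import *
st()
```

```text
t 21.7 p [0.4891 0.1444 0.1322] rpy [-1.800e+02 -1.000e-02 -3.295e+01] F [-0.   0.  -4.5] M [ 0.    0.04 -0.06] w 0.0272 q [ 0.01  0.42 -0.52  1.94  0.27  0.86 -1.23]
```

Request:
play_rows --pt "0 0 0.3 0 0 0 1" --pt "0 0 0.6 0 0 0 1" --pt "0 0 0.9 0 0 0 1" --pt "0 0 1.2 0 0 0 1" --pt "0 0 1.4 0 0 0 1" --pt "0 0 1.6 0 0 0 1" --pt "0 0 1.7 0 0 0 1" --pt "0 0 1.7 0 0 0 1"

```text
time_s: 22.37
tcp_pos: [0.4893, 0.1446, 0.1311]
tcp_rot: [-3.141, -0.001, -0.575]
wrist_force: [-3.3, -0.7, 6.6]
grip_width: 0.0275
```

Run:
```python
from h import *
st()
```

```text
t 22.37 p [0.4893 0.1446 0.1311] rpy [-1.7998e+02 -4.0000e-02 -3.2950e+01] F [-3.3 -0.7  6.6] M [-0.24  0.71  0.03] w 0.0275 q [ 0.01  0.42 -0.52  1.94  0.27  0.85 -1.23]
```

Request:
play_rows --pt "0 0 -0.4 0 0 0 1" --pt "0 0 -0.4 0 0 0 0.65" --pt "0 0 -0.4 0 0 0 0.55" --pt "0 0 -0.4 0 0 0 0.4" --pt "0 0 -0.4 0 0 0 0.2" --pt "0 0 -0.4 0 0 0 0" --pt "0 0 -0.4 0 0 0 0" --pt "0 0 -0.4 0 0 0 0"

```text
time_s: 23.03
tcp_pos: [0.4891, 0.1444, 0.1308]
tcp_rot: [3.142, -0.0, -0.575]
wrist_force: [-0.4, 0.1, 0.3]
grip_width: 0.0854
```

Run:
```python
from h import *
st();save('side','r3',(190,100,290,240),5)
```

```text
t 23.03 p [0.4891 0.1444 0.1308] rpy [180.    -0.   -32.95] F [-0.4  0.1  0.3] M [ 0.07 -0.04  0.02] w 0.0854 q [ 0.01  0.42 -0.52  1.94  0.27  0.85 -1.23]
```

View pics/r3.png

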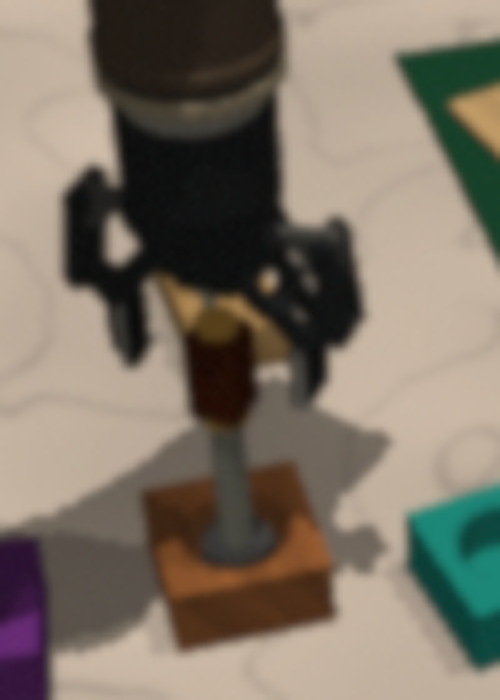

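Released; the key stands upright at about (234,212) full-frame. I'm retracting straight up, then moving away to check everything.

Request:
play_rows --pt "0 0 -4 0 0 0 0" --pt "0 0 -14 0 0 0 0" --pt "0 0 -32 0 0 0 0" --pt "0 0 -56 0 0 0 0" --pt "0 0 -84 0 0 0 0" --pt "0 0 -112 0 0 0 0" --pt "0 0 -134 0 0 0 0" --pt "0 0 -145 0 0 0 0"

```text
time_s: 23.75
tcp_pos: [0.49, 0.1452, 0.2797]
tcp_rot: [-3.138, -0.003, -0.575]
wrist_force: [0.3, 0.5, -0.3]
grip_width: 0.0856
```

Request:
play_rows --pt "-5 5 0 0 0 0 0" --pt "-18 16 0 0 0 0 0" --pt "-35 32 0 0 0 0 0" --pt "-50 48 0 0 0 0 0" --pt "-65 60 0 0 0 0 0" --pt "-75 70 0 0 0 0 0" --pt "-80 75 0 0 0 0 0" --pt "-80 75 0 0 0 0 0"

```text
time_s: 24.42
tcp_pos: [0.3794, 0.1243, 0.2751]
tcp_rot: [3.14, 0.0, -0.575]
wrist_force: [-0.3, 0.2, -0.1]
grip_width: 0.0851
```

Run:
```python
from h import *
st();f=save('side','z1');save('top','z1t');crop(f,'z2',(195,120,355,310),4)
```

```text
t 24.42 p [0.3794 0.1243 0.2751] rpy [ 1.799e+02  1.000e-02 -3.294e+01] F [-0.3  0.2 -0.1] M [-0.06 -0.02  0.01] w 0.0851 q [ 0.13  0.07 -0.6   1.97  0.04  1.12 -1.06]
```

View pics/z2.png

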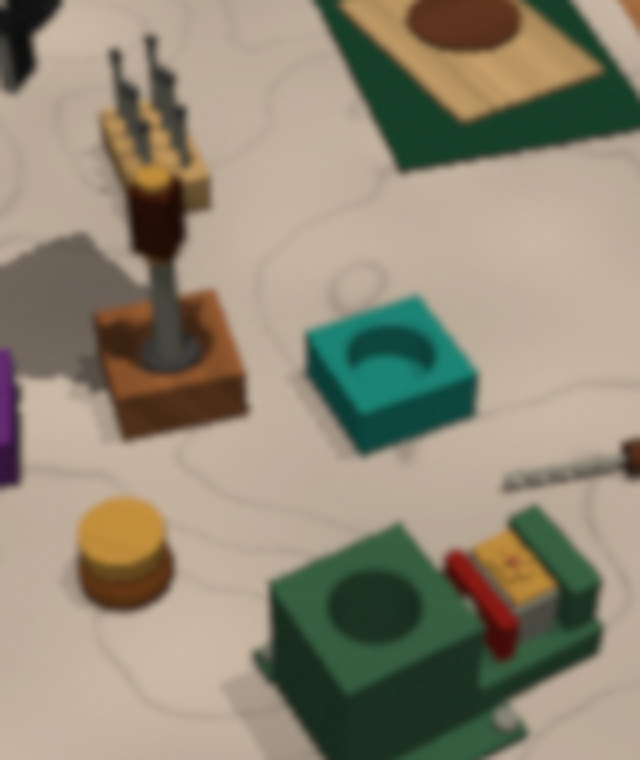

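View pics/z1t.png

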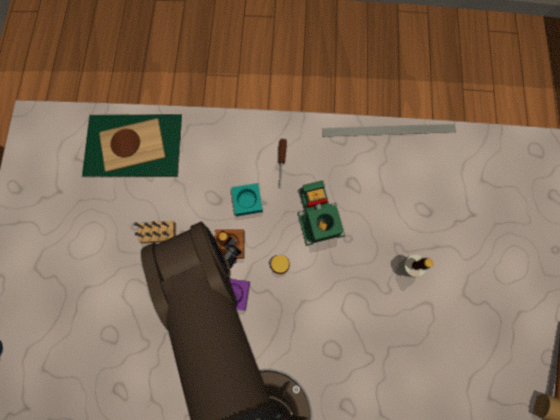

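Run:
```python
from h import *
t=cv2.imread('pics/z1t_raw.png');s=cv2.imread('pics/z1_raw.png')
a=cv2.resize(np.clip(t[182:245,295:350]*2.,0,255).astype(np.uint8),None,fx=8,fy=8,interpolation=cv2.INTER_CUBIC)
b=cv2.resize(np.clip(s[245:300,300:350]*1.5,0,255).astype(np.uint8),None,fx=7,fy=504/55,interpolation=cv2.INTER_CUBIC)
cv2.imwrite('pics/z3.png',np.hstack([a,cv2.resize(b,(350,504))]))
```

```text
(no output)
```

View pics/z3.png

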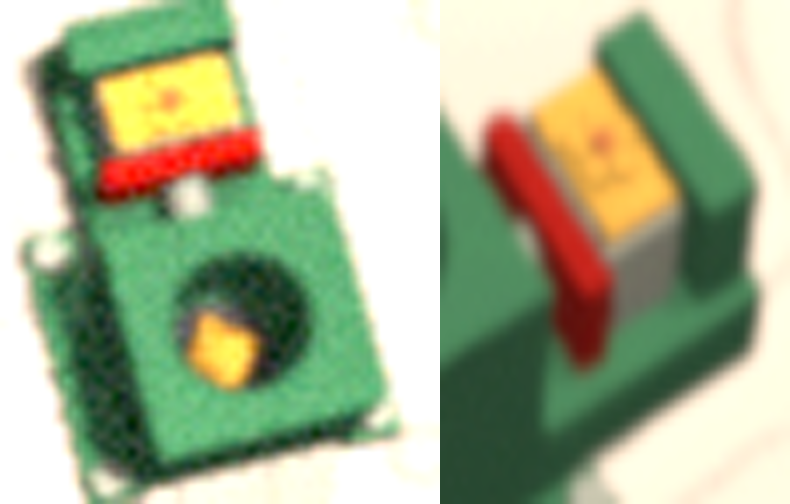

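The jaw is flush with the die in both views. The nut is turned about 36° (mod 90°) from the press, which matches 2.2 rad, and the key is upright in its stand. Handing in.

Run:
```python
from plant import env
print(env.finish_job())
```

```text
the job is handed in; nothing more can be done
None
```

The die is locked and the key is back upright in its wooden stand. I handed the job in at about 24.5 s of the 61 s allowed; no verdict was reported.

- **Locking the die:** The key went fully onto the nut, with contact at TCP z 0.138 m, the height expected for a seated socket. I turned it clockwise about 2.5 rad, slack included. The torque rose from the steady 0.12 N m to about 1.4 N m at the stop and stayed there.
- **Returning the key:** I backed off about 0.11 rad to free the socket, lifted the key out, and lowered it onto the stand floor. Contact was light, around 10 N, before I opened the fingers.

**Last checks:**
- Both camera views show the jaw against the die with no visible gap, and the key standing in its stand.
- The bystander tools and look-alikes that could be seen are where they were. In the final top view the arm covers part of the purple stand.
- The open gripper is clear of everything, and the wrist force is near zero.
- No check failed. The two cameras disagreed by about 2 mm on where the bore is, and I used the middle of the two.

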